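# Walk a stuck lens cell out of its mount with a mallet

## Robot

A 6-joint arm with a two-finger parallel gripper is mounted at the origin on the work surface. World frame = base frame: x ahead of the robot, y to its left, z up, the work surface at z = 0. Lengths are in m, angles in rad, forces in N, time in s.
With the tool pointing down it reaches from about 0.4 to 0.825 m from the base axis. Payload 7 kg.
Tool frame: the origin (TCP) lies between the finger pads; the fingertips stand robot.tcp_to_tips ahead of it and the grasp point (between the pads) lies 5 mm behind it (robot.tcp_to_tips is the distance from the TCP to the fingertips, in m); z points along the fingers, y is the direction in which the jaws open and shut (so a half turn about z gives the same grasp; the last joint's range is limited). The gripper opens to 88 mm and grips with 3 to 60 N. Pads are 19 mm wide; open, the fingers measure 130 mm over their backs; the gripper's body (78 mm by 193 mm) begins 47 mm behind the grasp point.
Start: joints at [1.482, 0.359, 0.012, 0, -1.224, -0.288], TCP at [0.248, 0.628, 0.241] pointing down, gripper open.
Joint ranges: [-3.07, 3.07], [-1.43, 2.12], [-1.02, 1.25], [-3.03, 1.67], [-3.05, -0], [-3.03, 3.03]. Speed limits (rad/s): [2.39, 2.39, 3.01, 3.14, 3.14, 3.14].

## Interface

Orientations are given as a rotation vector (axis times angle).
In Python, from station import robot, cams, ticket, nets gives the robot as it stands.
- The arm moves only by the shell command python3 -m crank 'ROWS' [FORCE]. ROWS is JSON, a list of rows, each a list of 3 entries, a list of its own where there are three numbers: the finger opening in mm, from 0 to 87.6, then the shift along the tool's x, y, z in mm, then the turn about the tool's z in rad. A call has exactly 5 rows; each row shifts and turns the commanded pose from where the row before left it, along the tool's axes as they then stand; what a row does not reach is not made up. A row lasts 1/10 s, in which the tool goes at most 50 mm and 8.59 degrees, less where a joint would pass 70% of its speed; a pose out of reach is approached as far as the arm can. A call is refused whole if a number of a shift passes 50 or a number of a turn 0.15, either way. A call with a gripper value outside its range is refused whole. The fingers move at their own pace and stop on an object; FORCE is the grip in N (left out, the last holds). Time passes only in rows, so rows that do not move let the fingers close, or fill a call up. It gives the time, the measured TCP pose, the force and the opening at its end, in the units of the state.
- robot.sense(): the state, without advancing time (a new reading comes with each control period).
- cams.capture(name): name is "scene" or "top" or "wrist"; returns a dict with "color" (480x640x3 uint8, red, green, blue), "fx", "fy", "cx", "cy" (pixels), "view" (4x4, takes a point from world to camera coordinates); the wrist camera has in their place "mount" (4x4, takes a point from camera to tool coordinates, whose origin is the TCP and whose axes are the flange's). Camera axes: x right, y up, looking along -z (the intrinsics and any distortion apply to the point x, -y, -z); pixel columns grow to the right and rows downward; lengths in m; the calibration is good to about 2 mm. A picture is of the moment at which its call begins: read the wrist's pose just before it. There is no depth.
- ticket.close_job(): hands the job in, once; it reports no verdict.
Trained networks look in the newest picture that a camera, given by its name, has taken for a name from the list of things; names that differ only in an ending like _2 or _b are one class to them, and where a whole thing is asked for, a point or a joint stands for the part that bears it (a point fixed in the world has none). Each returns a list of dicts, best first, with "score" (0 to 1); they miss things now and then, are a little off and sometimes report something else, mostly with a low value. They report only what shows in the picture. A call takes as long as a camera call. They do not tell look-alikes from the thing itself.
- nets.cut_out(camera, target): "mask" (480x640 bool, what is visible of it) and "pixel" ([column, row] in pixels, amid what is visible of it).
- nets.place_of(camera, target): "pixel" ([column, row] in pixels: a listed point, or the origin of a listed thing).
The state is a dict: "time": time; "joints": joint angles; "dq": joint speeds; "effort": joint torques, N m; "eef_pos": TCP position; "ee_rot": TCP orientation; "ft_force": force on the tool from outside, world axes, zero at the start; "wrist_torque": the same for the moment, N m; "finger_gap": finger opening in m.
Only numpy, scipy, OpenCV 4.12 (cv2) and the standard library are available. Lean on these libraries where they do the work, as an engineer would, in place of code of your own. Each camera call takes 0.05 s, during which the arm holds its last target.

## Task

The black lens cell is stuck in its metal mount on the bench. Pick up the small mallet and, tapping lightly on the two steel studs of the cell in turn, left and right, walk it forward, away from you, until its front edge stands past the front ends of both rails, touching the cell with nothing but the mallet. Then stand the mallet upright on its round rubber pad again and leave everything else on the bench where it is.

Things in the scene. Friction and masses are not known exactly. Their poses are not given: they have to be found in the camera images.
- mount: Fixed mount, origin on the bench at its middle; x is the way the cell must go (away from the robot, turned up to 0.35 rad), y left, z up. Plate 164 mm wide with its top at 40 mm, an aluminium rail along each side (y = 70 to 82 mm, x = -6 to +40 mm, 56 mm high), plate x = -6 to +72 mm; behind that all is free but for a foot 10 mm high that ends at x = -39 mm.
- cell: Black lens cell across the mount: 130 wide (y) x 50 x 24 mm, 42 to 66 mm above the bench; lens barrel in the middle, 48 mm across, top at 89 mm. Origin at its left guide pin, at the rear, 55 mm left of its middle, 40 mm above the bench, axes as the mount's. Seated, its front edge is at x = 20 mm of the mount, 20 mm short of the rails' ends; either end may start up to 3 mm out, and it can go 45 mm. Delicate: never tap or press it with more than 22 N.
- stud_left (a point): Centre of the flat end of the left steel stud (18 mm across, on the cell's rear, -x face), 50 mm left of the cell's middle, 53 mm above the bench. In the mount's frame x = -38 mm when seated, -18 mm with the front edge level with the rails' ends. Each end of the cell slides on its own stuck guide pin (55 mm either side of the middle): about 12 N on its stud moves that end alone, and it stays there.
- stud_right (a point): The same stud 50 mm right of the cell's middle. One end can get only a few mm ahead of the other (not equally far on both sides); then the cell binds, and only 24 N or more would move it (so also when pushed at the middle). A push on the other stud then brings that end on, past the first, until it binds in its turn.
- mallet: Mallet standing on its head, handle up, 0.22 kg: white plastic head 56 mm long (its x; the flat ends strike), 28 mm wide, 30 mm high; square wooden handle 18 x 18 mm from 30 to 110 mm above the underside. Origin at the middle of the head's underside; z up along the handle.
- pad: Fixed round black rubber pad, 112 mm across and 6 mm high, on which the mallet stands; it is to the left or to the right of the mount. Origin at the middle of its underside.
- tray: Bystander: open steel tray 120 x 130 x 30 mm, fixed, on the other side of the mount from the pad. Origin at the middle of its underside.
- eyepiece: Bystander: black eyepiece 36 mm across, 50 mm high, in the tray. Origin at its underside.
- objective: Bystander: brass objective 24 mm across, 40 mm high, in the tray. Origin at its underside.
- screwdriver: Bystander: screwdriver 150 mm long, up to 30 mm thick, lying between the robot and the mount.
- oil_bottle: Bystander: small amber bottle 32 mm across, 65 mm high, beyond the mount.
- slide_box: Bystander: grey box 80 x 100 x 32 mm, beyond the mount.
- dish: Bystander: clear dish 90 mm across, 16 mm high, beyond the mount.
- lens_ring: Bystander: aluminium ring 48 mm across, 10 mm high, lying on the robot's side of the mount, to the left.
There are look-alikes about, which are no part of the job. There is more than one size of the mount; the job needs the middle-sized.

How it is judged:
On the way, in this order (a step that is already met when the one before it is completed fails the run):
1. the mallet is lifted off its pad in the fingers (height (world z) of mallet above 0.02 m and contact force between the fingers and mallet above 1 N), for 0.2 s.
2. both ends of the cell have been walked out until its front edge is at or past the rails' front ends (1 mm tolerance) (x of each of stud_left, stud_right in the frame of mount above -0.019 m), for 0.2 s.
At the end, for the whole second after the job is handed in: The lens cell's front edge is at or past the front ends of both rails (each stud at least 19 mm further than when fully seated), and the mallet stands upright and still on its rubber pad, its middle within 30 mm of the pad's middle (all of step 2 and horizontal distance between mallet and pad below 0.03 m and angle between mallet's own z axis and vertical below 0.08 rad and height (world z) of mallet between 0.002 and 0.011 m and linear speed of mallet below 0.02 m/s); the robot touches nothing.
It fails at once if the lens cell is tapped or pressed harder than 22 N (contact force between cell and anything else above 22 N).
It fails at once if the fingers or the arm touch the lens cell (contact force between any of the fingers, the arm and cell above 0.5 N).
It fails at once if a bystander is moved by more than 20 mm (distance of any of eyepiece, objective, screwdriver, oil_bottle, slide_box, dish, lens_ring from where it was at the start of the episode above 0.02 m).
It also fails if it takes over 72 s, if anything falls off the work surface, if the arm or the gripper's body presses on something with over 40 N, if the wrist force passes 120 N, or if a joint passes its speed limit or range.

## Working session

There is one attempt and no reset: what is moved stays moved. The work goes in short steps, Python scripts to look and compute and a shell command to move; the robot and the scene stay as the last step left them, time stands still between calls to the robot, and variables do not carry over. Pictures are saved under pics/ and viewed, and the job is handed in when it is done.

```bash
ls; mkdir -p pics
python3 - <<'E'
from station import robot,cams,nets
import cv2
print(robot.sense()); print(robot.tcp_to_tips)
for n in ["scene","top","wrist"]:
    c=cams.capture(n); cv2.imwrite(f"pics/{n}0.png",c["color"][:,:,::-1])
    print(n,c["fx"],c["fy"],c["cx"],c["cy"],c.get("view",c.get("mount")).round(4).tolist(), [k for k in c])
E
```

```text
pics
{'time': 0.0, 'joints': array([ 1.48207410e+00,  3.59395769e-01,  1.10563492e-02, -3.34273596e-04,
       -1.22407989e+00, -2.88120608e-01]), 'dq': array([ 1.75884094e-03,  4.41446455e-04,  8.41815598e-05,  6.05797411e-04,
       -1.73096175e-04,  8.08674479e-04]), 'effort': array([-2.39096429e-03, -5.82713592e+01,  2.93059856e+01,  6.99760705e+00,
        6.95106952e-03, -1.64217281e-04]), 'eef_pos': array([0.24823584, 0.62720358, 0.23961868]), 'ee_rot': array([ 3.08433949e+00, -5.88314189e-01, -2.37360041e-04]), 'ft_force': array([-0.47953298, -0.19469418, -0.62238166]), 'wrist_torque': array([-0.01988   ,  0.00820928,  0.00138016]), 'finger_gap': 0.08789601405295099}
0.014
scene 472.6808366868283 472.6808366868283 319.8347002571747 241.5264024015941 [[-0.7553, 0.6552, 0.0164, 0.3522], [-0.4073, -0.4889, 0.7714, 0.1447], [0.5134, 0.5759, 0.6362, -1.2677], [0.0, 0.0, 0.0, 1.0]] ['color', 'fx', 'fy', 'cx', 'cy', 'view']
top 558.9835195622395 558.9835195622395 315.09863290049805 235.10269657251987 [[0.0128, -0.9996, 0.0263, -0.0441], [0.9903, 0.0163, 0.1378, -0.4837], [-0.1381, 0.0243, 0.9901, -1.0321], [0.0, 0.0, 0.0, 1.0]] ['color', 'fx', 'fy', 'cx', 'cy', 'view']
wrist 339.58182471542545 339.58182471542545 323.0406463977972 240.39159964114498 [[0.0002, 0.968, 0.2508, 0.0675], [1.0, -0.0001, -0.0002, -0.001], [-0.0002, 0.2508, -0.968, -0.1441], [0.0, 0.0, 0.0, 1.0]] ['color', 'fx', 'fy', 'cx', 'cy', 'mount']
```

View pics/top0.png

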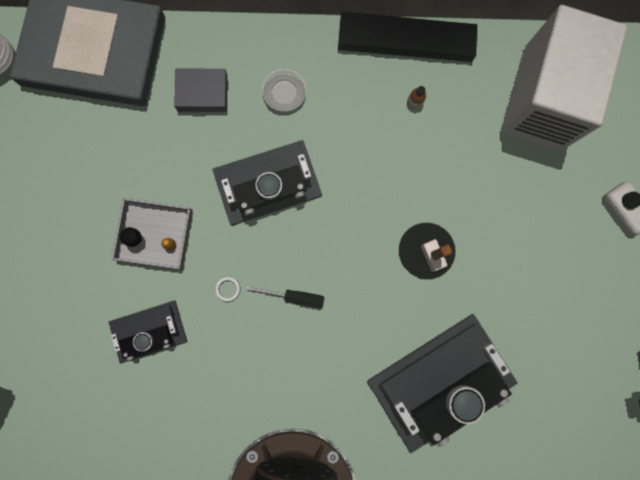

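View pics/scene0.png

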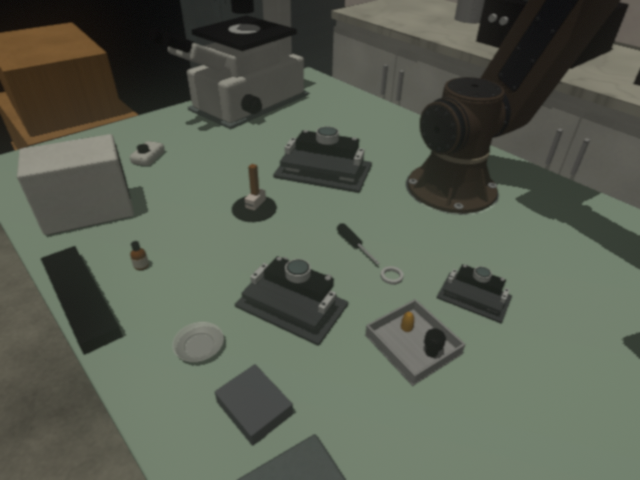

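```bash
cat > h.py <<'E'
import numpy as np, cv2
from scipy.spatial.transform import Rotation as R
from station import robot,cams,nets
def cap(n):
    s=robot.sense(); c=cams.capture(n)
    if n=="wrist":
        T=np.eye(4);T[:3,:3]=R.from_rotvec(s["ee_rot"]).as_matrix();T[:3,3]=s["eef_pos"]
        c["c2w"]=T@c["mount"]
    else: c["c2w"]=np.linalg.inv(c["view"])
    return c
def at_z(c,px,z):
    d=np.array([(px[0]-c["cx"])/c["fx"],-(px[1]-c["cy"])/c["fy"],-1.])
    d=c["c2w"][:3,:3]@d;o=c["c2w"][:3,3]
    return o+d*(z-o[2])/d[2]
def proj(c,p):
    q=np.linalg.inv(c["c2w"])@np.append(p,1)
    return np.array([c["cx"]-c["fx"]*q[0]/q[2],c["cy"]+c["fy"]*q[1]/q[2]])
E
python3 - <<'E'
from h import *
zs=dict(mount=0,cell=.04,stud_left=.053,stud_right=.053,mallet=.006,pad=0,tray=0,eyepiece=.0,objective=0.,screwdriver=.01,oil_bottle=0,slide_box=0,dish=0,lens_ring=0)
for n in ["top","scene"]:
    c=cap(n)
    for k,z in zs.items():
        for d in nets.place_of(n,k)[:4]:
            if d["score"]>.2: print(n,k,round(d["score"],2),np.round(d["pixel"],1),at_z(c,d["pixel"],z).round(4)[:2])
E
```

```text
top mount 0.87 [150.7 337.2] [0.2875 0.2729]
top mount 0.77 [451.1 390.7] [ 0.1937 -0.3012]
top mount 0.64 [171.8 244.8] [0.4654 0.2415]
top mount 0.58 [271.  190.4] [0.5773 0.0509]
top cell 0.98 [437.1 434.6] [ 0.1212 -0.2633]
top cell 0.92 [245.  207.5] [0.5344 0.0972]
top cell 0.85 [126.3 358.5] [0.2506 0.3047]
top cell 0.44 [434.5 257.8] [ 0.4438 -0.264 ]
top stud_left 0.82 [250.3 211.5] [0.5245 0.0857]
top stud_left 0.75 [444.  445.9] [ 0.1045 -0.2723]
top stud_left 0.64 [129.9 359.2] [0.2505 0.2943]
top stud_right 0.91 [167.  348.9] [0.2694 0.2287]
top stud_right 0.9 [502.6 400.6] [ 0.1841 -0.3808]
top stud_right 0.85 [299.6 195.4] [ 0.557  -0.0063]
top stud_right 0.73 [415.1 102.5] [ 0.7455 -0.228 ]
top mallet 0.55 [431.4 257.5] [ 0.4477 -0.2661]
top pad 0.83 [426.8 251.2] [ 0.4607 -0.2586]
top pad 0.44 [151.8 236. ] [0.4821 0.2811]
top tray 0.94 [152.9 236. ] [0.4821 0.279 ]
top tray 0.28 [286.4  94.9] [0.7765 0.0243]
top eyepiece 0.81 [133.7 237.4] [0.4787 0.316 ]
top objective 0.65 [169.3 244.8] [0.4653 0.2463]
top screwdriver 0.68 [289.6 290.8] [0.3788 0.01  ]
top oil_bott
[... 780 characters left out ...]
ud_right 0.77 [465.7 268.3] [0.2938 0.2439]
scene stud_right 0.63 [309.1 132.7] [ 0.158  -0.4048]
scene mallet 0.88 [255.5 201.4] [ 0.445  -0.2724]
scene pad 0.84 [255.1 211.2] [ 0.4655 -0.2455]
scene eyepiece 0.98 [431.7 353.6] [0.4723 0.3123]
scene eyepiece 0.62 [285.7 259.8] [ 0.5181 -0.0541]
scene objective 0.66 [405.3 328.9] [0.4653 0.244 ]
scene screwdriver 0.79 [356.4 250.2] [0.3853 0.0299]
scene oil_bottle 0.26 [359.3 249.7] [0.3704 0.0249]
scene slide_box 0.7 [257.7 407. ] [0.7698 0.1977]
scene dish 0.67 [199.6 347. ] [0.7804 0.0328]
scene dish 0.37 [285.2 261.6] [ 0.5225 -0.0501]
scene lens_ring 0.76 [392.1 278. ] [0.3818 0.1346]
scene lens_ring 0.23 [284.9 259.4] [ 0.5186 -0.0563]
```

```bash
cat >> h.py <<'E'
def yaw(s=None):
    s=s or robot.sense(); m=R.from_rotvec(s["ee_rot"]).as_matrix(); return np.arctan2(m[1,0],m[0,0])
def to(x,y,z,th=None):
    "shift needed in tool axes mm (current axes), and turn"
    s=robot.sense(); m=R.from_rotvec(s["ee_rot"]).as_matrix()
    d=m.T@(np.array([x,y,z])-s["eef_pos"])*1000
    t=0 if th is None else -((th-yaw(s)+np.pi/2)%np.pi-np.pi/2)
    print("t",round(s["time"],2),"pos",s["eef_pos"].round(4),"yaw",yaw(s).round(3),"j1,j6",s["joints"][[0,5]].round(2),"gap",round(s["finger_gap"],4),"shift",d.round(1),"norm",np.linalg.norm(d).round(1),"turn",round(t,3),"F",s["ft_force"].round(1))
    return d,t
E
python3 -m crank '[[87,[37,26,0],0],[87,[37,26,0],0],[87,[37,26,0],0],[87,[37,26,0],0],[87,[37,26,0],0]]'
python3 -m crank '[[87,[37,26,0],0],[87,[37,26,0],0],[87,[37,26,0],0],[87,[37,26,0],0],[87,[37,26,0],0]]'
python3 -c "
from h import *
to(.5,0.0,.24)"
```

```text
time: 2.15
eef_pos: [0.3732, 0.4371, 0.2408]
ee_rot: [-3.086, 0.588, -0.0]
ft_force: [0.4, 0.5, 0.3]
finger_gap: 0.087
time: 2.65
eef_pos: [0.4975, 0.2481, 0.241]
ee_rot: [-3.085, 0.588, -0.001]
ft_force: [0.9, 0.3, 0.1]
finger_gap: 0.0868
t 2.65 pos [0.4975 0.2481 0.241 ] yaw -0.376 j1,j6 [0.81 0.38] gap 0.0868 shift [ 93.5 229.8   0.8] norm 248.1 turn 0 F [0.9 0.3 0.1]
```

```bash
python3 -m crank '[[87,[19,46,0],0],[87,[19,46,0],0],[87,[19,46,0],0],[87,[19,46,0],0],[87,[19,46,0],0]]'
python3 - <<'E'
from h import *
c=cap("wrist"); cv2.imwrite("pics/w1.png",c["color"][:,:,::-1])
for k,z in dict(mount=0,cell=.04,stud_left=.053,stud_right=.053).items():
    for d in nets.place_of("wrist",k)[:3]:
        print(k,round(d["score"],2),np.round(d["pixel"],1),at_z(c,d["pixel"],z).round(4)[:2])
to(.445,-.268,.24)
E
```

```text
time: 3.15
eef_pos: [0.5001, -0.001, 0.241]
ee_rot: [-3.086, 0.588, -0.001]
ft_force: [1.4, -0.3, 0.9]
finger_gap: 0.087
mount 0.87 [254.5 173.3] [0.5706 0.0545]
cell 0.63 [224.6 226.1] [0.5321 0.0974]
cell 0.31 [551.9 160.8] [ 0.4728 -0.2325]
stud_left 0.6 [234.6 239.1] [0.5175 0.0893]
stud_right 0.9 [307.  169.7] [ 0.5542 -0.0047]
t 3.4 pos [0.5006 0.0007 0.2408] yaw -0.378 j1,j6 [0.39 0.8 ] gap 0.0867 shift [ 47.6 270.2   0.6] norm 274.4 turn 0 F [0.4 0.  0.2]
```

View pics/w1.png

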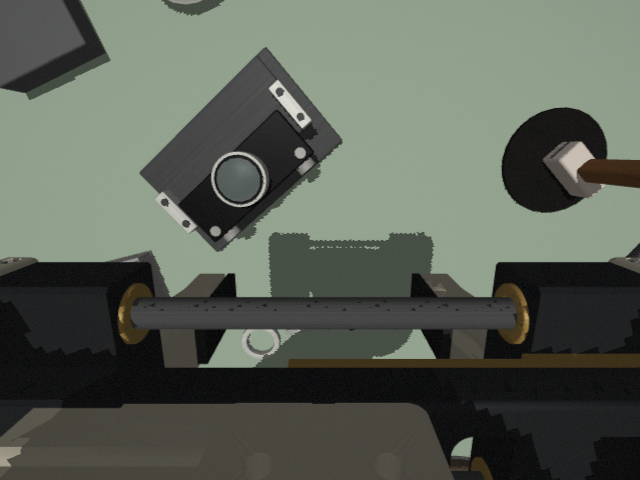

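Run:
```python
from h import *
c=cv2.imread("pics/w1.png")
class C(dict):pass
T=np.eye(4)
s=robot.sense()
# rebuild c2w for saved picture
cc=cap("wrist")
q=[at_z(cc,p,.04)[:2] for p in [(265,48),(141,173)]]
print(q, np.linalg.norm(q[0]-q[1])); d=q[1]-q[0]; print("yaw",np.arctan2(-d[0],d[1]))
to(.37,-.238,.24)
```

```text
[array([ 0.66928409, -0.00807794]), array([0.61229532, 0.15286071])] 0.17073068823776757
yaw 0.34032489546930894
t 3.45 pos [0.5006 0.0014 0.2407] yaw -0.377 j1,j6 [0.4 0.8] gap 0.0868 shift [-33.4 270.6   0.6] norm 272.7 turn 0 F [ 0.8  0.2 -0.2]
```

```bash
python3 -m crank '[[87,[-5,49,0],0],[87,[-5,49,0],0],[87,[-5,49,0],0],[87,[-5,49,0],0],[87,[-5,49,0],0]]'
python3 - <<'E'
from h import *
c=cap("wrist"); cv2.imwrite("pics/w2.png",c["color"][:,:,::-1])
for k,z in dict(mallet=.006,pad=0).items():
    for d in nets.place_of("wrist",k)[:3]:
        print(k,round(d["score"],2),np.round(d["pixel"],1),at_z(c,d["pixel"],z).round(4)[:2])
print(c["c2w"].round(5).tolist())
E
```

```text
time: 3.95
eef_pos: [0.3868, -0.2178, 0.2409]
ee_rot: [-3.087, 0.583, -0.002]
ft_force: [1.7, -0.7, 0.3]
finger_gap: 0.0875
mallet 0.96 [343.3 144. ] [ 0.4505 -0.265 ]
mallet 0.2 [333.4 135. ] [ 0.463  -0.2584]
pad 0.69 [331.9 136.4] [ 0.4624 -0.2567]
[[-0.36454, 0.90167, 0.23259, 0.44991], [-0.93119, -0.35296, -0.09116, -0.24147], [-0.0001, -0.24982, 0.96829, 0.38504], [0.0, 0.0, 0.0, 1.0]]
```

View pics/w2.png

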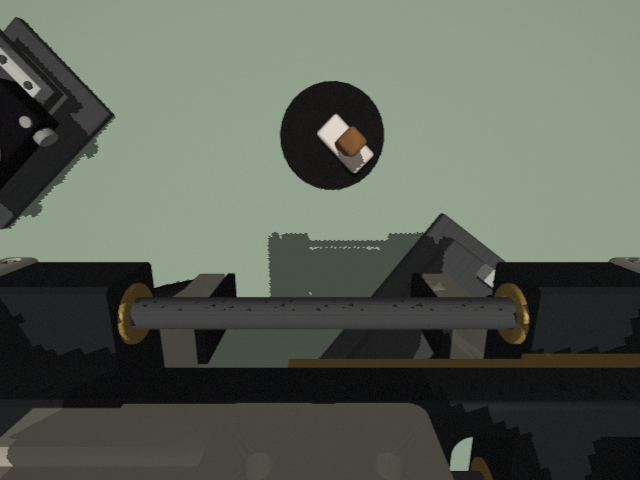

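```bash
cat >> h.py <<'E'
def box(x0,x1,y0,y1,z0,z1): return np.array([[a,b,c] for a in (x0,x1) for b in (y0,y1) for c in (z0,z1)])
def sil(c,pose,boxes,z0=0):
    x,y,t=pose; m=np.zeros((480*4,640*4),np.uint8)
    for b in boxes:
        r=R.from_rotvec([0,0,t]).as_matrix()
        p=(r@b.T).T+[x,y,z0]
        h=cv2.convexHull(np.array([proj(c,q)*4+1.5 for q in p]).round().astype(np.int32))
        cv2.fillConvexPoly(m,h,255)
    return cv2.resize(m,(640,480),interpolation=cv2.INTER_AREA)/255.
def fit(c,mask,boxes,z0,x0):
    from scipy.optimize import minimize
    f=lambda v: np.abs(sil(c,(x0[0]+v[0]*.01,x0[1]+v[1]*.01,x0[2]+v[2]*.3),boxes,z0)-mask).sum()/mask.sum()
    r=minimize(f,[0,0,0],method="Nelder-Mead",options=dict(initial_simplex=[[0,0,0],[1,0,0],[0,1,0],[0,0,1]],xatol=.005,fatol=1e-4))
    v=r.x; return np.array([x0[0]+v[0]*.01,x0[1]+v[1]*.01,x0[2]+v[2]*.3]),r.fun
MAL=[box(-.028,.028,-.014,.014,0,.03),box(-.009,.009,-.009,.009,.03,.11)]
E
python3 - <<'E'
from h import *
c=cap("wrist")
ds=nets.cut_out("wrist","mallet"); print([d["score"] for d in ds],[d["mask"].sum() for d in ds])
m=ds[0]["mask"]
img=c["color"].copy(); 
for t0 in (-.4,-.9,.2,.7):
    p,f=fit(c,m.astype(float),MAL,.006,(.447,-.266,t0)); print(p.round(4),round(f,3))
np.save("m.npy",m)
top=cap("top"); d=nets.cut_out("top","mallet"); print([x["score"] for x in d],[x["pixel"] for x in d],proj(top,[p[0],p[1],.05]))
v=cv2.resize(img[60:220,220:430],None,fx=4,fy=4)[:,:,::-1].copy()
cs,_=cv2.findContours((cv2.resize(m[60:220,220:430].astype(np.uint8),None,fx=4,fy=4)),0,1); cv2.drawContours(v,cs,-1,(0,0,255),1)
cv2.imwrite("pics/mal.png",v[:600])
E
```

```text
[0.79] [np.int64(1687)]
[ 0.4496 -0.2654  0.4027] 0.078
[ 0.4496 -0.2657  0.4102] 0.076
[ 0.4495 -0.2654  0.4081] 0.076
[ 0.4498 -0.2655  0.4082] 0.076
[] [] [436.5234034  254.12965635]
```

View pics/mal.png

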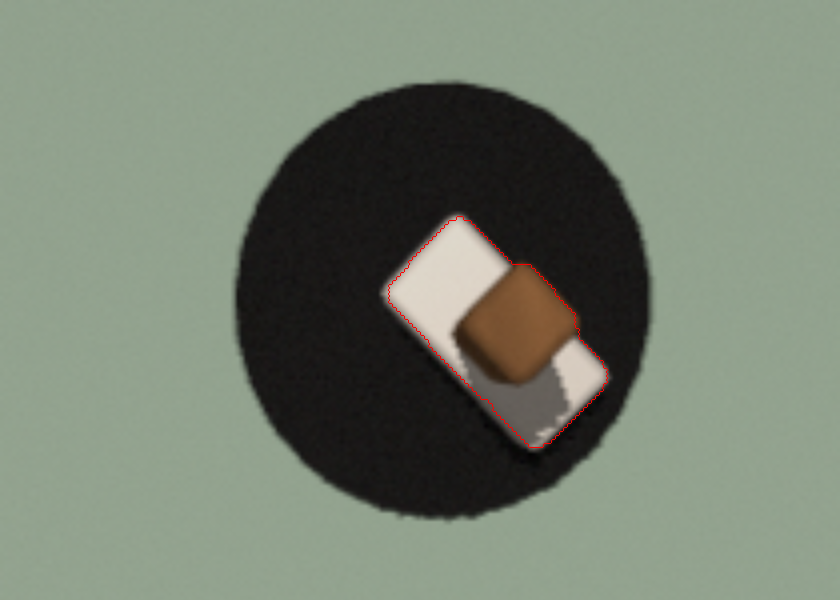

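```bash
python3 -m crank '[[87,[0,0,0],-0.149],[87,[0,0,0],-0.149],[87,[0,0,0],-0.149],[87,[0,0,0],-0.149],[87,[0,0,0],-0.149]]'
python3 -c "
from h import *
to(.4496,-.2655,.14,.408)"
```

```text
time: 4.8
eef_pos: [0.3881, -0.2162, 0.2405]
ee_rot: [-3.086, -0.589, 0.0]
ft_force: [1.4, 0.1, -0.3]
finger_gap: 0.0875
t 4.8 pos [ 0.3881 -0.2162  0.2405] yaw 0.378 j1,j6 [-0.06  2.01] gap 0.0875 shift [ 39.1  68.5 100.5] norm 127.7 turn -0.03 F [ 1.4  0.1 -0.3]
```

```bash
python3 -m crank '[[87,[10,17,25],-0.03],[87,[9.5,17.5,25],0],[87,[9,17.5,25],0],[87,[9,17.5,25],0],[87,[0,0,0],0]]'
python3 - <<'E'
from h import *
to(.4496,-.2655,.055,.408)
E
```

```text
time: 5.3
eef_pos: [0.4489, -0.2666, 0.1367]
ee_rot: [-3.077, -0.624, 0.009]
ft_force: [-0.0, 1.3, -0.6]
finger_gap: 0.0871
t 5.3 pos [ 0.4489 -0.2666  0.1367] yaw 0.4 j1,j6 [-0.16  2.13] gap 0.0871 shift [ 1.5 -0.4 81.6] norm 81.7 turn -0.008 F [-0.   1.3 -0.6]
```

```bash
python3 -m crank '[[87,[1,0,25],-0.008],[87,[0,0,25],0],[87,[0,0,20],0],[87,[0,0,11],0],[87,[0,0,0],0]]'
python3 - <<'E'
from h import *
to(.4496,-.2655,.055,.408)
c=cap("wrist"); cv2.imwrite("pics/w3.png",c["color"][:,:,::-1])
E
```

```text
time: 5.8
eef_pos: [0.449, -0.2662, 0.0587]
ee_rot: [-3.076, -0.636, 0.003]
ft_force: [0.3, 0.0, -0.2]
finger_gap: 0.0869
t 5.8 pos [ 0.449  -0.2662  0.0587] yaw 0.408 j1,j6 [-0.16  2.14] gap 0.0869 shift [ 0.9 -0.4  3.7] norm 3.8 turn -0.0 F [ 0.3  0.  -0.2]
```

View pics/w3.png

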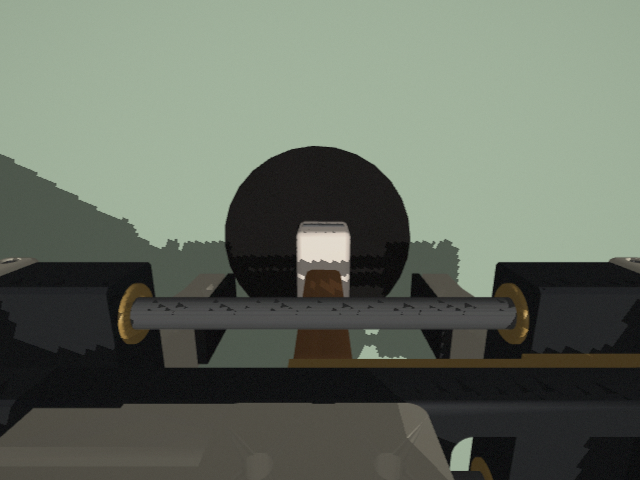

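```bash
python3 -m crank '[[87,[0,0,1],0],[14,[0,0,0],0],[14,[0,0,0],0],[14,[0,0,0],0],[14,[0,0,0],0]]' 60
python3 -m crank '[[14,[0,0,0],0],[14,[0,0,0],0],[14,[0,0,-5],0],[14,[0,0,-10],0],[14,[0,0,-30],0]]' 60
python3 - <<'E'
from h import *
to(.5,-.1,.15,.34)
E
```

```text
time: 6.35
eef_pos: [0.4492, -0.2674, 0.0589]
ee_rot: [3.077, 0.633, 0.001]
ft_force: [-0.3, -1.4, -0.7]
finger_gap: 0.0608
time: 6.85
eef_pos: [0.4475, -0.2669, 0.1025]
ee_rot: [-3.075, -0.633, 0.007]
ft_force: [0.3, -0.5, -0.2]
finger_gap: 0.0206
t 6.85 pos [ 0.4475 -0.2669  0.1025] yaw 0.406 j1,j6 [-0.16  2.14] gap 0.0206 shift [ 113.9 -132.7  -47.5] norm 181.3 turn 0.066 F [ 0.3 -0.5 -0.2]
```

```bash
python3 -m crank '[[87,[0,0,0],0],[87,[0,0,15],0],[87,[0,0,25],0],[87,[0,0,5],0],[87,[0,0,0],0]]' 60
python3 - <<'E'
from h import *
to(.4496,-.2655,.055,.408)
c=cap("wrist"); cv2.imwrite("pics/w4.png",c["color"][:,:,::-1])
E
```

```text
time: 7.35
eef_pos: [0.4487, -0.2673, 0.0583]
ee_rot: [-3.076, -0.634, 0.003]
ft_force: [0.0, -1.6, 0.5]
finger_gap: 0.055
t 7.35 pos [ 0.4487 -0.2673  0.0583] yaw 0.406 j1,j6 [-0.16  2.14] gap 0.055 shift [ 1.6 -1.3  3.3] norm 3.9 turn -0.002 F [ 0.  -1.6  0.5]
```

View pics/w4.png

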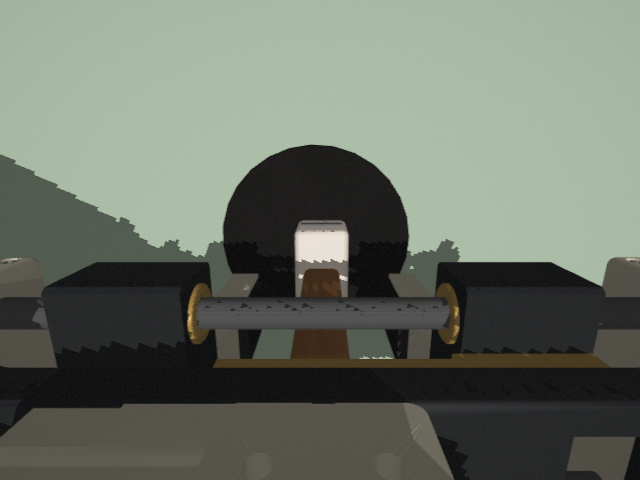

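Mallet still stands untouched, handle between the fingers (about column 320). Closing fully before lifting.

```bash
python3 -m crank '[[14,[0,0,2],0],[14,[0,0,0],0],[14,[0,0,0],0],[14,[0,0,0],0],[14,[0,0,0],0]]' 60
python3 -m crank '[[14,[0,0,0],0],[14,[0,0,0],0],[14,[0,0,0],0],[14,[0,0,0],0],[14,[0,0,0],0]]' 60
python3 - <<'E'
from h import *
to(.4496,-.2655,.055,.408)
E
```

```text
time: 7.9
eef_pos: [0.4493, -0.2673, 0.0568]
ee_rot: [3.077, 0.634, 0.001]
ft_force: [-0.6, -0.2, -0.4]
finger_gap: 0.0303
time: 8.4
eef_pos: [0.4491, -0.2673, 0.0566]
ee_rot: [-3.077, -0.634, 0.0]
ft_force: [-0.9, 0.4, 1.4]
finger_gap: 0.0178
t 8.4 pos [ 0.4491 -0.2673  0.0566] yaw 0.406 j1,j6 [-0.16  2.14] gap 0.0178 shift [ 1.2 -1.4  1.6] norm 2.4 turn -0.002 F [-0.9  0.4  1.4]
```

```bash
python3 -m crank '[[14,[0,0,-15],0],[14,[0,0,-40],0],[14,[0,0,-45],0],[14,[0,0,-45],0],[14,[0,0,-35],0.06]]' 60
python3 - <<'E'
from h import *
to(.48,.02,.24,.34)
E
```

```text
time: 8.9
eef_pos: [0.4492, -0.2674, 0.2391]
ee_rot: [3.094, 0.54, 0.002]
ft_force: [0.9, -0.4, -2.1]
finger_gap: 0.0174
t 8.9 pos [ 0.4492 -0.2674  0.2391] yaw 0.346 j1,j6 [-0.16  2.08] gap 0.0174 shift [ 126.4 -259.9   -1. ] norm 289.0 turn 0.006 F [ 0.9 -0.4 -2.1]
```

```bash
python3 -m crank '[[14,[21,-43,0],0.006],[14,[21,-43,0],0],[14,[21,-43,0],0],[14,[21,-43,0],0],[14,[21,-43,0],0]]' 60
python3 -m crank '[[14,[21,-43,0],0],[14,[0,0,0],0],[14,[0,0,0],0],[14,[0,0,0],0],[14,[0,0,0],0]]' 60
python3 - <<'E'
from h import *
to(.48,.02,.24,.34)
c=cap("wrist"); cv2.imwrite("pics/w5.png",c["color"][:,:,::-1]); np.save("c2w5.npy",c["c2w"])
for k,z in dict(mount=0,cell=.04,stud_left=.053,stud_right=.053).items():
    for d in nets.place_of("wrist",k)[:2]:
        print(k,round(d["score"],2),np.round(d["pixel"],1),at_z(c,d["pixel"],z).round(4)[:2])
E
```

```text
time: 9.4
eef_pos: [0.4756, -0.0278, 0.2364]
ee_rot: [-3.096, -0.531, 0.0]
ft_force: [0.8, 0.0, -1.2]
finger_gap: 0.018
time: 9.9
eef_pos: [0.4813, 0.017, 0.2363]
ee_rot: [3.097, 0.529, -0.001]
ft_force: [-0.3, 0.7, -1.7]
finger_gap: 0.0181
t 9.9 pos [0.4813 0.017  0.2363] yaw 0.339 j1,j6 [0.44 1.46] gap 0.0181 shift [-0.2 -3.3 -3.7] norm 4.9 turn -0.001 F [-0.3  0.7 -1.7]
mount 0.82 [319.8 122. ] [0.5735 0.0536]
mount 0.8 [ 67.8 296.1] [0.284  0.2751]
cell 0.68 [261.2 148.6] [0.5286 0.0976]
stud_left 0.75 [263.8 159.6] [0.5205 0.0902]
stud_right 0.67 [368.8 162.1] [ 0.5512 -0.0035]
stud_right 0.39 [119.9 162.3] [0.4732 0.2171]
```

View pics/w5.png

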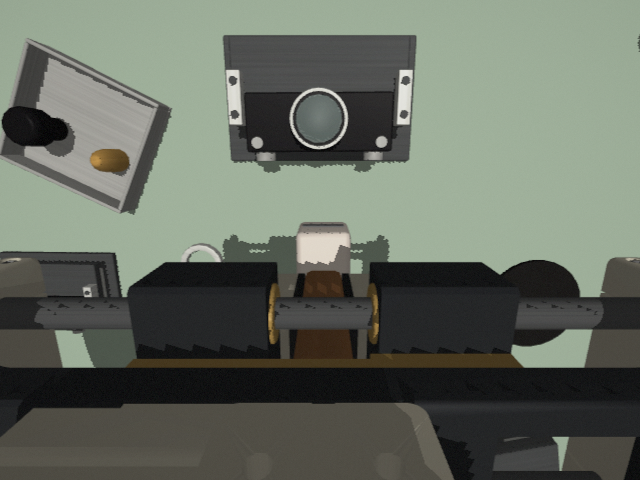

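Run:
```python
from h import *
im=cv2.imread("pics/w5.png")
v=cv2.resize(im[25:175,215:425],None,fx=3.8,fy=3.8,interpolation=cv2.INTER_CUBIC); cv2.imwrite("pics/z5.png",v)
```

```text
(no output)
```

View pics/z5.png

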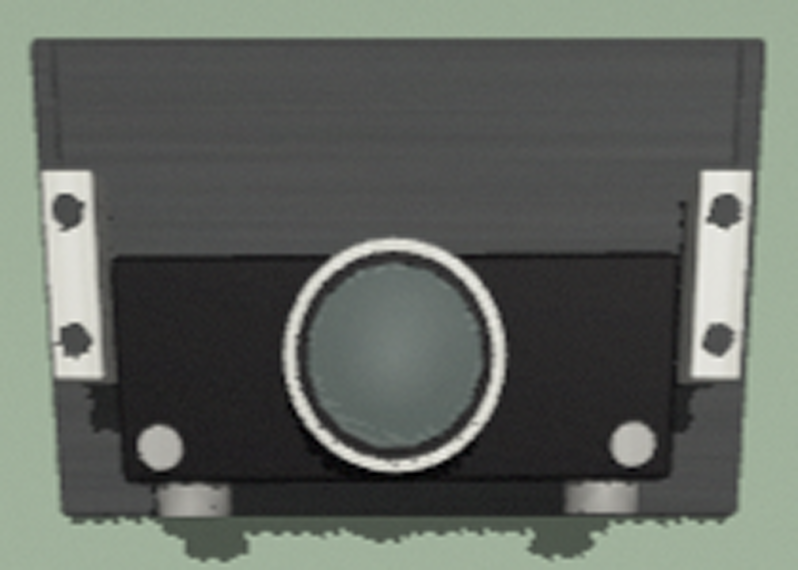

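```bash
cat >> h.py <<'E'
def mfit(c,px,mod,z):
    from scipy.optimize import least_squares
    P=np.array([at_z(c,p,z)[:2] for p in px]); M=np.array(mod,float)
    f=lambda v:(M@np.array([[np.cos(v[2]),np.sin(v[2])],[-np.sin(v[2]),np.cos(v[2])]])+v[:2]-P).ravel()
    r=least_squares(f,[.57,.05,.34]); return r.x,np.abs(r.fun).max(),P
E
python3 - <<'E'
from h import *
import json
c=cap("wrist"); c["c2w"]=np.load("c2w5.npy")
g=lambda u,v:((u+.5)/3.8-.5+215,(v+.5)/3.8-.5+25)
px=[g(*p) for p in [(42,171),(93,171),(55,380),(104,380),(701,171),(751,171),(690,380),(739,380)]]
mod=[(.04,.082),(.04,.07),(-.006,.082),(-.006,.07),(.04,-.07),(.04,-.082),(-.006,-.07),(-.006,-.082)]
m,e,P=mfit(c,px,mod,.056); print(m.round(4),e)
np.save("mount.npy",m)
px=[g(*p) for p in [(113,258),(678,254),(668,475),(128,481)]]
k,e,P=mfit(c,px,[(.05,.065),(.05,-.065),(0,-.065),(0,.065)],.066)
Rm=np.array([[np.cos(m[2]),np.sin(m[2])],[-np.sin(m[2]),np.cos(m[2])]])
print("cell",k.round(4),e,"corners in mount",((P-m[:2])@Rm.T*1000).round(1).tolist())
u=Rm[0];v=Rm[1]
for y in (.05,-.05): print("stud",y,m[:2]+u*(-.038)+v*y)
print("cell mid in mount",Rm@(k[:2]-m[:2])*1000,k[2]-m[2])
E
```

```text
[0.5724 0.0534 0.3387] 0.0005926167487063094
cell [0.545  0.0435 0.3475] 0.0016250007669684485 corners in mount [[19.6, 64.1], [20.5, -63.6], [-27.7, -63.8], [-29.1, 63.4]]
stud 0.05 [0.51999398 0.08789827]
stud -0.05 [ 0.55321982 -0.00642058]
cell mid in mount [-29.17824231  -0.21778296] 0.008780405971016703
```

```bash
cat >> h.py <<'E'
def mt(mx,my,z=.09,th=None):
    m=np.load("mount.npy"); u=np.array([np.cos(m[2]),np.sin(m[2])]); v=np.array([-u[1],u[0]])
    s=robot.sense(); q=s["eef_pos"][:2]-m[:2]; F=s["ft_force"][:2]
    print("TCP in mount mm",(q@u*1000).round(2),(q@v*1000).round(2),"F mount",(F@u).round(2),(F@v).round(2))
    p=m[:2]+u*mx/1000+v*my/1000; return to(p[0],p[1],z,m[2])
E
python3 -c "
from h import *
mt(-78,50,.09)"
```

```text
TCP in mount mm -97.69 -3.71 F mount 1.22 -0.76
t 10.2 pos [0.4815 0.0174 0.2366] yaw 0.339 j1,j6 [0.45 1.46] gap 0.0176 shift [ 19.7 -53.7 146.6] norm 157.4 turn 0.0 F [ 1.4 -0.3 -2.3]
```

```bash
python3 -m crank '[[14,[5,-27,30],0],[14,[5,-27,35],0],[14,[5,0,40],0],[14,[3,0,38],0],[14,[0,0,4],0]]' 60
python3 -c "
from h import *
mt(-78,50,.09)
import cv2
c=cap('wrist'); cv2.imwrite('pics/w6.png',c['color'][:,:,::-1])"
```

```text
time: 10.7
eef_pos: [0.4779, 0.0736, 0.0857]
ee_rot: [3.094, 0.531, -0.012]
ft_force: [-1.0, -0.0, -2.3]
finger_gap: 0.0174
TCP in mount mm -82.41 50.52 F mount -0.95 0.31
t 10.7 pos [0.4779 0.0736 0.0857] yaw 0.34 j1,j6 [0.56 1.35] gap 0.0174 shift [ 4.4  0.5 -4.3] norm 6.1 turn 0.001 F [-1.  -0.  -2.3]
```

View pics/w6.png

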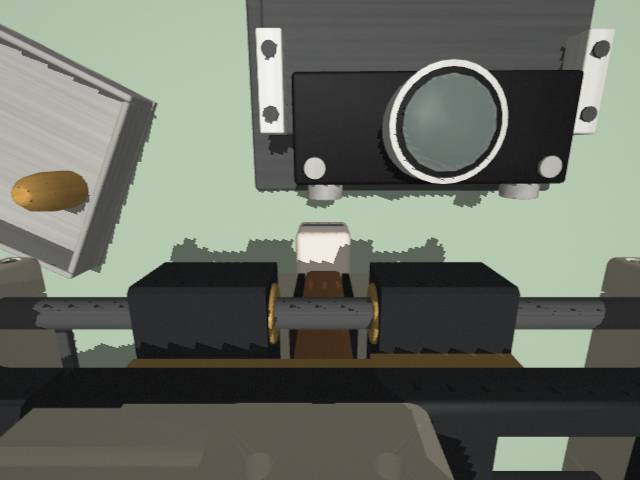

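```bash
python3 -m crank '[[14,[3,0,-3],0],[14,[3,0,0],0],[14,[2,0,0],0],[14,[1,0,0],0],[14,[0,0,0],0]]' 60
python3 -c "
from h import *
mt(-66,50,.088)"
```

```text
time: 11.25
eef_pos: [0.4894, 0.078, 0.0932]
ee_rot: [-3.096, -0.531, -0.002]
ft_force: [-0.7, 0.5, -2.3]
finger_gap: 0.0177
TCP in mount mm -70.18 50.86 F mount -0.49 0.76
t 11.25 pos [0.4894 0.078  0.0932] yaw 0.34 j1,j6 [0.56 1.36] gap 0.0177 shift [4.2 0.9 5.2] norm 6.8 turn 0.001 F [-0.7  0.5 -2.3]
```

```bash
python3 -m crank '[[14,[0.8,0.5,2],0],[14,[0.8,0,0],0],[14,[0.7,0,0],0],[14,[0.4,0,0],0],[14,[0,0,0],0]]' 60
python3 -c "
from h import *
mt(-66,50,.09)"
```

```text
time: 11.75
eef_pos: [0.4917, 0.0783, 0.0905]
ee_rot: [3.096, 0.532, -0.0]
ft_force: [0.1, 0.4, -1.6]
finger_gap: 0.0175
TCP in mount mm -67.82 50.36 F mount 0.17 0.34
t 11.75 pos [0.4917 0.0783 0.0905] yaw 0.34 j1,j6 [0.55 1.36] gap 0.0175 shift [1.8 0.4 0.5] norm 1.9 turn 0.002 F [ 0.1  0.4 -1.6]
```

```bash
python3 -m crank '[[14,[0.4,0.3,0],0],[14,[0.4,0,0],0],[14,[0.4,0,0],0],[14,[0.4,0,0],0],[14,[0,0,0],0]]' 60
python3 -c "
from h import *
mt(-66,50,.09)"
```

```text
time: 12.25
eef_pos: [0.4927, 0.0783, 0.0904]
ee_rot: [3.096, 0.531, -0.002]
ft_force: [-1.7, -1.2, -0.2]
finger_gap: 0.0177
TCP in mount mm -66.95 49.98 F mount -1.95 -0.56
t 12.25 pos [0.4927 0.0783 0.0904] yaw 0.34 j1,j6 [0.55 1.36] gap 0.0177 shift [ 1.  -0.   0.4] norm 1.0 turn 0.001 F [-1.7 -1.2 -0.2]
```

```bash
python3 -m crank '[[14,[0.4,0,0],0],[14,[0.4,0,0],0],[14,[0.3,0,0],0],[14,[0,0,0],0],[14,[0,0,0],0]]' 60
python3 -c "
from h import *
mt(-66,50,.09)"
```

```text
time: 12.75
eef_pos: [0.4928, 0.0782, 0.0901]
ee_rot: [3.096, 0.531, -0.005]
ft_force: [-6.2, -1.2, 0.8]
finger_gap: 0.0176
TCP in mount mm -66.82 49.89 F mount -6.26 0.98
t 12.75 pos [0.4928 0.0782 0.0901] yaw 0.34 j1,j6 [0.55 1.36] gap 0.0176 shift [ 0.8 -0.1  0.1] norm 0.8 turn 0.001 F [-6.2 -1.2  0.8]
```

```bash
python3 -m crank '[[14,[0.5,0,0],0],[14,[0.5,0,0],0],[14,[0.5,0,0],0],[14,[0.5,0,0],0],[14,[0,0,0],0]]' 60
python3 -c "
from h import *
mt(-66,50,.09)"
```

```text
time: 13.25
eef_pos: [0.4931, 0.0781, 0.0897]
ee_rot: [3.095, 0.53, -0.01]
ft_force: [-10.4, -1.9, 4.5]
finger_gap: 0.0178
TCP in mount mm -66.6 49.71 F mount -10.42 1.61
t 13.25 pos [0.4931 0.0781 0.0897] yaw 0.339 j1,j6 [0.55 1.36] gap 0.0178 shift [ 0.6 -0.3 -0.3] norm 0.7 turn 0.001 F [-10.4  -1.9   4.5]
```

```bash
python3 -m crank '[[14,[0.5,0,0],0],[14,[0.5,0,0],0],[14,[0.5,0,0],0],[14,[0,0,0],0],[14,[0,0,0],0]]' 60
python3 -c "
from h import *
mt(-66,50,.09)"
```

```text
time: 13.75
eef_pos: [0.4939, 0.0784, 0.0895]
ee_rot: [3.095, 0.53, -0.011]
ft_force: [-13.0, -1.7, 5.9]
finger_gap: 0.0176
TCP in mount mm -65.74 49.74 F mount -12.83 2.74
t 13.75 pos [0.4939 0.0784 0.0895] yaw 0.339 j1,j6 [0.55 1.36] gap 0.0176 shift [-0.3 -0.3 -0.5] norm 0.6 turn 0.0 F [-13.   -1.7   5.9]
```

```bash
python3 -m crank '[[14,[0.5,0,0],0],[14,[0.5,0,0],0],[14,[0.5,0,0],0],[14,[0.5,0,0],0],[14,[0,0,0],0]]' 60
python3 -c "
from h import *
mt(-66,50,.09)"
```

```text
time: 14.25
eef_pos: [0.4955, 0.0791, 0.0894]
ee_rot: [3.095, 0.53, -0.012]
ft_force: [-14.2, -0.6, 4.8]
finger_gap: 0.0173
TCP in mount mm -64.06 49.81 F mount -13.6 4.13
t 14.25 pos [0.4955 0.0791 0.0894] yaw 0.339 j1,j6 [0.55 1.36] gap 0.0173 shift [-1.9 -0.2 -0.6] norm 2.0 turn 0.0 F [-14.2  -0.6   4.8]
```

```bash
python3 -m crank '[[14,[0.5,0,0],0],[14,[0.5,0,0],0],[14,[0.5,0,0],0],[14,[0,0,0],0],[14,[0,0,0],0]]' 60
python3 -c "
from h import *
mt(-66,-50,.09)"
```

```text
time: 14.75
eef_pos: [0.4968, 0.0796, 0.0894]
ee_rot: [3.095, 0.529, -0.013]
ft_force: [-14.1, -0.2, 5.1]
finger_gap: 0.0176
TCP in mount mm -62.66 49.89 F mount -13.32 4.49
t 14.75 pos [0.4968 0.0796 0.0894] yaw 0.339 j1,j6 [0.55 1.36] gap 0.0176 shift [-3.4 99.9 -0.6] norm 99.9 turn 0.0 F [-14.1  -0.2   5.1]
```

```bash
python3 -m crank '[[14,[-14,0,0],0],[14,[0,47,0],0],[14,[0,49,0],0],[14,[0,4,0],0],[14,[0,0,0],0]]' 60
python3 -c "
from h import *
mt(-66.2,-50,.09)
c=cap('wrist'); cv2.imwrite('pics/w7.png',c['color'][:,:,::-1])"
```

```text
time: 15.25
eef_pos: [0.5217, -0.0188, 0.0907]
ee_rot: [-3.097, -0.527, -0.002]
ft_force: [-0.5, -0.1, -2.1]
finger_gap: 0.0177
TCP in mount mm -71.84 -51.25 F mount -0.49 0.08
t 15.25 pos [ 0.5217 -0.0188  0.0907] yaw 0.337 j1,j6 [0.34 1.57] gap 0.0177 shift [ 5.6 -1.3  0.7] norm 5.8 turn -0.001 F [-0.5 -0.1 -2.1]
```

View pics/w7.png

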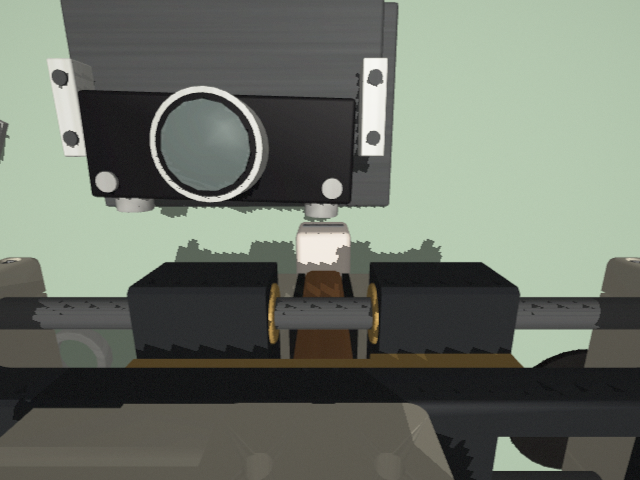

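```bash
python3 -m crank '[[14,[4,-1,0],0],[14,[1.5,0,0],0],[14,[1.2,0,0],0],[14,[1,0,0],0],[14,[0.8,0,0],0]]' 60
python3 -c "
from h import *
mt(-66.2,-50,.09)"
```

```text
time: 15.8
eef_pos: [0.5263, -0.014, 0.0899]
ee_rot: [3.096, 0.532, -0.008]
ft_force: [-8.1, -1.7, 2.1]
finger_gap: 0.0178
TCP in mount mm -65.92 -48.18 F mount -8.18 1.06
t 15.8 pos [ 0.5263 -0.014   0.0899] yaw 0.341 j1,j6 [0.35 1.57] gap 0.0178 shift [-0.3  1.8 -0.1] norm 1.8 turn 0.002 F [-8.1 -1.7  2.1]
```

```bash
python3 -m crank '[[14,[0.8,0,0],0],[14,[0.8,0,0],0],[14,[0.8,0,0],0],[14,[0.8,0,0],0],[14,[0.4,0,0],0]]' 60
python3 -c "
from h import *
mt(-66.2,-50,.09)"
```

```text
time: 16.3
eef_pos: [0.5279, -0.0136, 0.0895]
ee_rot: [3.096, 0.531, -0.013]
ft_force: [-11.7, -2.8, 5.4]
finger_gap: 0.0179
TCP in mount mm -64.24 -48.4 F mount -12.0 1.28
t 16.3 pos [ 0.5279 -0.0136  0.0895] yaw 0.34 j1,j6 [0.35 1.57] gap 0.0179 shift [-2.   1.6 -0.5] norm 2.6 turn 0.001 F [-11.7  -2.8   5.4]
```

```bash
python3 -m crank '[[14,[0.6,0,0],0],[14,[0.6,0,0],0],[14,[0.6,0,0],0],[14,[0.6,0,0],0],[14,[0.4,0,0],0]]' 60
python3 -c "
from h import *
mt(-66.2,-50,.09)"
```

```text
time: 16.8
eef_pos: [0.5304, -0.013, 0.0895]
ee_rot: [3.095, 0.531, -0.014]
ft_force: [-12.3, -4.7, 5.6]
finger_gap: 0.0176
TCP in mount mm -61.75 -48.63 F mount -13.22 -0.36
t 16.8 pos [ 0.5304 -0.013   0.0895] yaw 0.34 j1,j6 [0.35 1.57] gap 0.0176 shift [-4.5  1.4 -0.4] norm 4.7 turn 0.001 F [-12.3  -4.7   5.6]
```

```bash
python3 -m crank '[[14,[0.5,0,0],0],[14,[0.5,0,0],0],[14,[0.5,0,0],0],[14,[0.3,0,0],0],[14,[0,0,0],0]]' 60
python3 -c "
from h import *
mt(-66.2,-50,.09)"
```

```text
time: 17.3
eef_pos: [0.532, -0.0126, 0.0895]
ee_rot: [3.095, 0.531, -0.014]
ft_force: [-12.1, -4.9, 4.9]
finger_gap: 0.0176
TCP in mount mm -60.09 -48.75 F mount -13.06 -0.6
t 17.3 pos [ 0.532  -0.0126  0.0895] yaw 0.34 j1,j6 [0.34 1.57] gap 0.0176 shift [-6.1  1.2 -0.4] norm 6.3 turn 0.001 F [-12.1  -4.9   4.9]
```

```bash
python3 -m crank '[[14,[-13,0,0],0],[14,[0,-49,0],0],[14,[0,-49,0],0],[14,[1,-1,0],0],[14,[3,0,0],0]]' 60
python3 -c "
from h import *
mt(-63.4,50,.09)
c=cap('wrist'); cv2.imwrite('pics/w8.png',c['color'][:,:,::-1])"
```

```text
time: 17.8
eef_pos: [0.495, 0.0811, 0.0911]
ee_rot: [-3.094, -0.537, -0.003]
ft_force: [0.2, -0.4, -1.9]
finger_gap: 0.0179
TCP in mount mm -63.84 51.87 F mount 0.1 -0.46
t 17.8 pos [0.495  0.0811 0.0911] yaw 0.344 j1,j6 [0.55 1.36] gap 0.0179 shift [0.4 1.9 1.1] norm 2.2 turn 0.005 F [ 0.2 -0.4 -1.9]
```

View pics/w8.png

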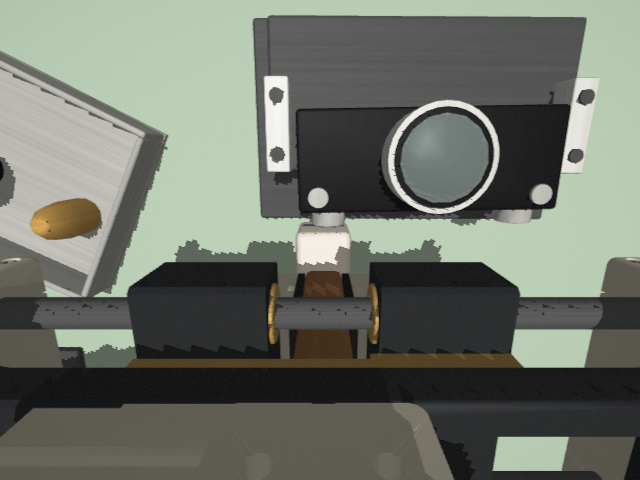

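```bash
python3 -m crank '[[14,[1,2,1],0],[14,[1.2,0,0],0],[14,[1.2,0,0],0],[14,[1.2,0,0],0],[14,[1.2,0,0],0]]' 60
python3 -c "
from h import *
mt(-63.4,50,.09)"
python3 -m crank '[[14,[0.8,0,0],0],[14,[0.8,0,0],0],[14,[0.7,0,0],0],[14,[0.6,0,0],0],[14,[0.5,0,0],0]]' 60
python3 -c "
from h import *
mt(-63.4,50,.09)"
```

```text
time: 18.35
eef_pos: [0.498, 0.0768, 0.0885]
ee_rot: [3.095, 0.528, -0.011]
ft_force: [-12.5, -3.4, 4.4]
finger_gap: 0.0179
TCP in mount mm -62.38 46.86 F mount -12.87 0.96
t 18.35 pos [0.498  0.0768 0.0885] yaw 0.338 j1,j6 [0.54 1.37] gap 0.0179 shift [-1.  -3.1 -1.5] norm 3.6 turn -0.001 F [-12.5  -3.4   4.4]
time: 18.85
eef_pos: [0.5003, 0.0778, 0.0883]
ee_rot: [3.095, 0.528, -0.013]
ft_force: [-13.8, -1.0, 5.2]
finger_gap: 0.018
TCP in mount mm -59.99 46.99 F mount -13.35 3.62
t 18.85 pos [0.5003 0.0778 0.0883] yaw 0.338 j1,j6 [0.54 1.37] gap 0.018 shift [-3.4 -3.  -1.7] norm 4.9 turn -0.001 F [-13.8  -1.    5.2]
```

```bash
python3 -m crank '[[14,[0.6,0,0],0],[14,[0.6,0,0],0],[14,[0.6,0,0],0],[14,[0.4,0,0],0],[14,[0,0,0],0]]' 60
python3 -c "
from h import *
mt(-63.4,50,.09)"
```

```text
time: 19.35
eef_pos: [0.502, 0.0785, 0.0881]
ee_rot: [3.095, 0.527, -0.014]
ft_force: [-14.4, -0.7, 4.9]
finger_gap: 0.0179
TCP in mount mm -58.08 47.09 F mount -13.78 4.12
t 19.35 pos [0.502  0.0785 0.0881] yaw 0.338 j1,j6 [0.54 1.37] gap 0.0179 shift [-5.3 -2.9 -1.8] norm 6.3 turn -0.001 F [-14.4  -0.7   4.9]
```

```bash
python3 -m crank '[[14,[-13,0,-1],0],[14,[0,49,0],0],[14,[0,48,0],0],[14,[1,1,0],0],[14,[3,0,0],0]]' 60
python3 -m crank '[[14,[1,0,0],0],[14,[1.2,0,0],0],[14,[1.2,0,0],0],[14,[1.2,0,0],0],[14,[1.2,0,0],0]]' 60
python3 -c "
from h import *
mt(-60.8,-50,.09)"
```

```text
time: 19.85
eef_pos: [0.5308, -0.016, 0.0906]
ee_rot: [-3.097, -0.526, -0.001]
ft_force: [-0.7, 0.5, -2.6]
finger_gap: 0.0177
time: 20.35
eef_pos: [0.5323, -0.013, 0.0898]
ee_rot: [3.095, 0.532, -0.012]
ft_force: [-11.9, -5.2, 5.3]
finger_gap: 0.0178
TCP in mount mm -59.93 -49.21 F mount -12.94 -0.94
t 20.35 pos [ 0.5323 -0.013   0.0898] yaw 0.341 j1,j6 [0.34 1.57] gap 0.0178 shift [-0.9  0.8 -0.2] norm 1.2 turn 0.002 F [-11.9  -5.2   5.3]
```

```bash
python3 -m crank '[[14,[0.6,0,0],0],[14,[0.6,0,0],0],[14,[0.6,0,0],0],[14,[0.6,0,0],0],[14,[0.6,0,0],0]]' 60
python3 -m crank '[[14,[0.6,0,0],0],[14,[0.5,0,0],0],[14,[0.4,0,0],0],[14,[0.3,0,0],0],[14,[0,0,0],0]]' 60
python3 -c "
from h import *
mt(-60.8,-50,.09)"
```

```text
time: 20.85
eef_pos: [0.5344, -0.0124, 0.0896]
ee_rot: [3.095, 0.532, -0.014]
ft_force: [-12.5, -6.2, 5.9]
finger_gap: 0.0176
time: 21.35
eef_pos: [0.5359, -0.012, 0.0896]
ee_rot: [3.095, 0.532, -0.014]
ft_force: [-11.1, -7.4, 5.6]
finger_gap: 0.0175
TCP in mount mm -56.15 -49.52 F mount -12.89 -3.31
t 21.35 pos [ 0.5359 -0.012   0.0896] yaw 0.341 j1,j6 [0.34 1.57] gap 0.0175 shift [-4.7  0.5 -0.3] norm 4.7 turn 0.002 F [-11.1  -7.4   5.6]
```

```bash
python3 -m crank '[[14,[-13,0,0],0],[14,[0,-49,0],0],[14,[0,-49,0],0],[14,[1,-1,0],0],[14,[3,1,0],0]]' 60
python3 -m crank '[[14,[1,0,0],0],[14,[1.2,0,0],0],[14,[1.2,0,0],0],[14,[1.2,0,0],0],[14,[1.2,0,0],0]]' 60
python3 -c "
from h import *
mt(-58.8,50,.09)
c=cap('wrist'); cv2.imwrite('pics/w9.png',c['color'][:,:,::-1])"
```

```text
time: 21.85
eef_pos: [0.4993, 0.0808, 0.0911]
ee_rot: [-3.094, -0.538, -0.003]
ft_force: [0.7, 0.4, -2.5]
finger_gap: 0.0178
time: 22.35
eef_pos: [0.5021, 0.0784, 0.0896]
ee_rot: [3.095, 0.528, -0.01]
ft_force: [-10.0, -1.8, 4.0]
finger_gap: 0.0178
TCP in mount mm -58.05 46.98 F mount -10.04 1.68
t 22.35 pos [0.5021 0.0784 0.0896] yaw 0.338 j1,j6 [0.54 1.37] gap 0.0178 shift [-0.8 -3.  -0.4] norm 3.1 turn -0.001 F [-10.   -1.8   4. ]
```

View pics/w9.png

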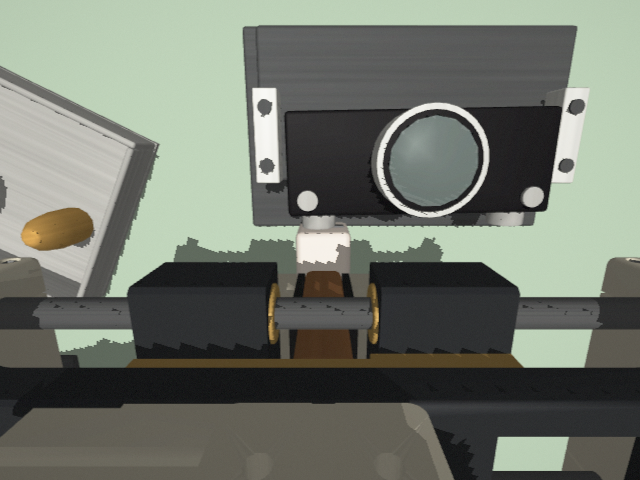

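```bash
python3 -m crank '[[14,[0.7,0,0],0],[14,[0.7,0,0],0],[14,[0.7,0,0],0],[14,[0.7,0,0],0],[14,[0.6,0,0],0]]' 60
python3 -m crank '[[14,[0.6,0,0],0],[14,[0.6,0,0],0],[14,[0.5,0,0],0],[14,[0.3,0,0],0],[14,[0,0,0],0]]' 60
python3 -c "
from h import *
mt(-58.8,50,.09)"
```

```text
time: 22.9
eef_pos: [0.504, 0.0791, 0.0893]
ee_rot: [3.095, 0.528, -0.013]
ft_force: [-13.1, 0.6, 5.7]
finger_gap: 0.0175
time: 23.4
eef_pos: [0.5056, 0.0797, 0.0891]
ee_rot: [3.095, 0.527, -0.014]
ft_force: [-14.6, -1.2, 5.6]
finger_gap: 0.0178
TCP in mount mm -54.3 47.07 F mount -14.18 3.76
t 23.4 pos [0.5056 0.0797 0.0891] yaw 0.337 j1,j6 [0.54 1.37] gap 0.0178 shift [-4.5 -2.9 -0.8] norm 5.4 turn -0.001 F [-14.6  -1.2   5.6]
```

```bash
python3 -m crank '[[14,[-13,0,0],0],[14,[0,49,0],0],[14,[0,48,0],0],[14,[1,1,0],0],[14,[3,0,0],0]]' 60
python3 -m crank '[[14,[1,0,0],0],[14,[1.2,0,0],0],[14,[1.2,0,0],0],[14,[1.2,0,0],0],[14,[1.2,0,0],0]]' 60
python3 -c "
from h import *
mt(-60.8,-50,.09)"
```

```text
time: 23.9
eef_pos: [0.5344, -0.0148, 0.0905]
ee_rot: [-3.097, -0.526, -0.001]
ft_force: [0.1, -0.3, -2.1]
finger_gap: 0.0176
time: 24.4
eef_pos: [0.5359, -0.0117, 0.0898]
ee_rot: [3.095, 0.532, -0.011]
ft_force: [-12.0, -4.5, 4.6]
finger_gap: 0.0174
TCP in mount mm -56.07 -49.24 F mount -12.85 -0.26
t 24.4 pos [ 0.5359 -0.0117  0.0898] yaw 0.341 j1,j6 [0.34 1.57] gap 0.0174 shift [-4.7  0.8 -0.2] norm 4.8 turn 0.002 F [-12.   -4.5   4.6]
```

```bash
python3 -m crank '[[14,[0.6,0,0],0],[14,[0.6,0,0],0],[14,[0.6,0,0],0],[14,[0.6,0,0],0],[14,[0.6,0,0],0]]' 60
python3 -m crank '[[14,[0.6,0,0],0],[14,[0.6,0,0],0],[14,[0.5,0,0],0],[14,[0.3,0,0],0],[14,[0,0,0],0]]' 60
python3 -c "
from h import *
mt(-60.8,-50,.09)"
```

```text
time: 24.9
eef_pos: [0.538, -0.0111, 0.0897]
ee_rot: [3.095, 0.532, -0.014]
ft_force: [-12.2, -6.1, 4.3]
finger_gap: 0.0177
time: 25.4
eef_pos: [0.5397, -0.0107, 0.0896]
ee_rot: [3.095, 0.532, -0.014]
ft_force: [-11.4, -6.3, 5.5]
finger_gap: 0.0179
TCP in mount mm -52.13 -49.53 F mount -12.9 -2.19
t 25.4 pos [ 0.5397 -0.0107  0.0896] yaw 0.341 j1,j6 [0.34 1.57] gap 0.0179 shift [-8.7  0.4 -0.3] norm 8.7 turn 0.002 F [-11.4  -6.3   5.5]
```

```bash
python3 -m crank '[[14,[-13,0,0],0],[14,[0,-49,0],0],[14,[0,-49,0],0],[14,[1,-1,0],0],[14,[3,1,0],0]]' 60
python3 -m crank '[[14,[1,0,0],0],[14,[1.2,0,0],0],[14,[1.2,0,0],0],[14,[1.2,0,0],0],[14,[1.2,0,0],0]]' 60
python3 -m crank '[[14,[0.7,0,0],0],[14,[0.7,0,0],0],[14,[0.7,0,0],0],[14,[0.7,0,0],0],[14,[0.6,0,0],0]]' 60
python3 -c "
from h import *
mt(-58.8,50,.09)"
```

```text
time: 25.9
eef_pos: [0.5031, 0.0821, 0.0911]
ee_rot: [-3.094, -0.538, -0.003]
ft_force: [1.6, -0.5, -2.8]
finger_gap: 0.0177
time: 26.4
eef_pos: [0.5057, 0.0796, 0.0895]
ee_rot: [3.095, 0.528, -0.01]
ft_force: [-11.4, -1.4, 4.7]
finger_gap: 0.018
time: 26.9
eef_pos: [0.5078, 0.0804, 0.0892]
ee_rot: [3.095, 0.527, -0.014]
ft_force: [-13.2, 0.6, 6.2]
finger_gap: 0.018
TCP in mount mm -52.04 46.96 F mount -12.21 4.98
t 26.9 pos [0.5078 0.0804 0.0892] yaw 0.338 j1,j6 [0.54 1.37] gap 0.018 shift [-6.8 -3.  -0.7] norm 7.5 turn -0.001 F [-13.2   0.6   6.2]
```

```bash
python3 -m crank '[[14,[0.6,0,0],0],[14,[0.6,0,0],0],[14,[0.5,0,0],0],[14,[0.5,0,0],0],[14,[0.2,0,0],0]]' 60
python3 -c "
from h import *
mt(-58.8,50,.09)"
python3 -m crank '[[14,[-13,0,0],0],[14,[0,49,0],0],[14,[0,48,0],0],[14,[1,1,0],0],[14,[3,0,0],0]]' 60
python3 -m crank '[[14,[1,0,0],0],[14,[1.2,0,0],0],[14,[1.2,0,0],0],[14,[1.2,0,0],0],[14,[1.2,0,0],0]]' 60
python3 -c "
from h import *
mt(-60.8,-50,.09)
c=cap('wrist'); cv2.imwrite('pics/w10.png',c['color'][:,:,::-1])"
```

```text
time: 27.4
eef_pos: [0.5097, 0.0812, 0.089]
ee_rot: [3.095, 0.527, -0.015]
ft_force: [-14.5, -0.0, 5.2]
finger_gap: 0.0173
TCP in mount mm -49.98 47.07 F mount -13.69 4.77
t 27.4 pos [0.5097 0.0812 0.089 ] yaw 0.337 j1,j6 [0.54 1.37] gap 0.0173 shift [-8.8 -2.9 -0.9] norm 9.3 turn -0.001 F [-14.5  -0.    5.2]
time: 27.9
eef_pos: [0.5386, -0.0134, 0.0905]
ee_rot: [-3.097, -0.526, -0.001]
ft_force: [-0.6, -0.6, -2.0]
finger_gap: 0.0178
time: 28.4
eef_pos: [0.5398, -0.0103, 0.0897]
ee_rot: [3.095, 0.532, -0.012]
ft_force: [-11.8, -5.6, 5.4]
finger_gap: 0.0179
TCP in mount mm -51.94 -49.25 F mount -12.98 -1.32
t 28.4 pos [ 0.5398 -0.0103  0.0897] yaw 0.341 j1,j6 [0.34 1.57] gap 0.0179 shift [-8.9  0.7 -0.2] norm 8.9 turn 0.002 F [-11.8  -5.6   5.4]
```

View pics/w10.png

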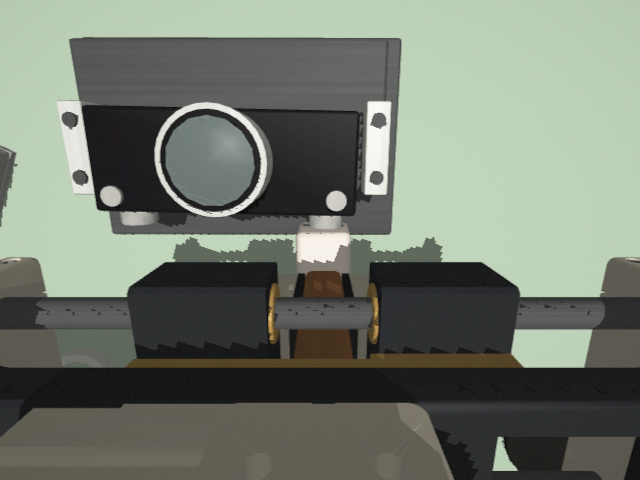

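```bash
python3 -m crank '[[14,[0.6,0,0],0],[14,[0.6,0,0],0],[14,[0.6,0,0],0],[14,[0.6,0,0],0],[14,[0.6,0,0],0]]' 60
python3 -m crank '[[14,[0.6,0,0],0],[14,[0.6,0,0],0],[14,[0.5,0,0],0],[14,[0.3,0,0],0],[14,[0,0,0],0]]' 60
python3 -c "
from h import *
mt(-60.8,-50,.09)"
python3 -m crank '[[14,[-13,0,0],0],[14,[0,-49,0],0],[14,[0,-49,0],0],[14,[1,-1,0],0],[14,[3,1,0],0]]' 60
python3 -m crank '[[14,[1,0,0],0],[14,[1.2,0,0],0],[14,[1.2,0,0],0],[14,[1.2,0,0],0],[14,[1.2,0,0],0]]' 60
python3 -c "
from h import *
mt(-58.8,50,.09)"
```

```text
time: 28.95
eef_pos: [0.5422, -0.0098, 0.0897]
ee_rot: [3.095, 0.532, -0.014]
ft_force: [-11.4, -6.5, 5.3]
finger_gap: 0.0177
time: 29.45
eef_pos: [0.5439, -0.0093, 0.0897]
ee_rot: [3.094, 0.532, -0.014]
ft_force: [-11.1, -7.0, 6.4]
finger_gap: 0.0176
TCP in mount mm -47.73 -49.59 F mount -12.82 -2.91
t 29.45 pos [ 0.5439 -0.0093  0.0897] yaw 0.341 j1,j6 [0.34 1.57] gap 0.0176 shift [-13.1   0.4  -0.2] norm 13.1 turn 0.002 F [-11.1  -7.    6.4]
time: 29.95
eef_pos: [0.5071, 0.0836, 0.0911]
ee_rot: [-3.094, -0.538, -0.003]
ft_force: [1.0, -0.4, -1.9]
finger_gap: 0.0182
time: 30.45
eef_pos: [0.5098, 0.0811, 0.0895]
ee_rot: [3.095, 0.528, -0.011]
ft_force: [-11.3, -1.4, 4.0]
finger_gap: 0.0175
TCP in mount mm -49.88 46.95 F mount -11.07 2.45
t 30.45 pos [0.5098 0.0811 0.0895] yaw 0.338 j1,j6 [0.54 1.37] gap 0.0175 shift [-8.9 -3.  -0.5] norm 9.4 turn -0.001 F [-11.3  -1.4   4. ]
```

```bash
python3 -m crank '[[14,[0.7,0,0],0],[14,[0.7,0,0],0],[14,[0.7,0,0],0],[14,[0.7,0,0],0],[14,[0.6,0,0],0]]' 60
python3 -m crank '[[14,[0.6,0,0],0],[14,[0.6,0,0],0],[14,[0.6,0,0],0],[14,[0.4,0,0],0],[14,[0,0,0],0]]' 60
python3 -c "
from h import *
mt(-58.8,50,.09)"
python3 -m crank '[[14,[-13,0,0],0],[14,[0,49,0],0],[14,[0,48,0],0],[14,[1,1,0],0],[14,[3,0,0],0]]' 60
python3 -m crank '[[14,[1,0,0],0],[14,[1.2,0,0],0],[14,[1.2,0,0],0],[14,[1.2,0,0],0],[14,[1.2,0,0],0]]' 60
python3 -c "
from h import *
mt(-60.8,-50,.09)"
```

```text
time: 30.95
eef_pos: [0.5119, 0.0819, 0.0892]
ee_rot: [3.095, 0.527, -0.014]
ft_force: [-14.1, -0.8, 6.2]
finger_gap: 0.0177
time: 31.45
eef_pos: [0.5137, 0.0826, 0.0891]
ee_rot: [3.095, 0.527, -0.014]
ft_force: [-15.0, 1.2, 5.6]
finger_gap: 0.0178
TCP in mount mm -45.74 47.08 F mount -13.76 6.07
t 31.45 pos [0.5137 0.0826 0.0891] yaw 0.337 j1,j6 [0.54 1.37] gap 0.0178 shift [-13.1  -2.9  -0.8] norm 13.4 turn -0.001 F [-15.    1.2   5.6]
time: 31.95
eef_pos: [0.5426, -0.012, 0.0905]
ee_rot: [-3.097, -0.526, -0.001]
ft_force: [0.0, 0.0, -2.3]
finger_gap: 0.0179
time: 32.45
eef_pos: [0.544, -0.0089, 0.0898]
ee_rot: [3.095, 0.532, -0.012]
ft_force: [-11.9, -4.2, 4.8]
finger_gap: 0.0178
TCP in mount mm -47.55 -49.23 F mount -12.6 0.03
t 32.45 pos [ 0.544  -0.0089  0.0898] yaw 0.341 j1,j6 [0.34 1.57] gap 0.0178 shift [-13.3   0.7  -0.1] norm 13.3 turn 0.002 F [-11.9  -4.2   4.8]
```

```bash
python3 -m crank '[[14,[0.6,0,0],0],[14,[0.6,0,0],0],[14,[0.6,0,0],0],[14,[0.6,0,0],0],[14,[0.6,0,0],0]]' 60
python3 -m crank '[[14,[0.6,0,0],0],[14,[0.6,0,0],0],[14,[0.5,0,0],0],[14,[0.3,0,0],0],[14,[0,0,0],0]]' 60
python3 -c "
from h import *
mt(-60.8,-50,.09)"
python3 -m crank '[[14,[-13,0,0],0],[14,[0,-49,0],0],[14,[0,-49,0],0],[14,[1,-1,0],0],[14,[3,1,0],0]]' 60
python3 -m crank '[[14,[1,0,0],0],[14,[1.2,0,0],0],[14,[1.2,0,0],0],[14,[1.2,0,0],0],[14,[1.2,0,0],0]]' 60
python3 -m crank '[[14,[0.7,0,0],0],[14,[0.7,0,0],0],[14,[0.7,0,0],0],[14,[0.7,0,0],0],[14,[0.4,0,0],0]]' 60
python3 -c "
from h import *
mt(-58.8,50,.09)"
```

```text
time: 32.95
eef_pos: [0.5461, -0.0083, 0.0897]
ee_rot: [3.095, 0.532, -0.014]
ft_force: [-12.6, -5.4, 5.0]
finger_gap: 0.0174
time: 33.45
eef_pos: [0.5478, -0.0078, 0.0897]
ee_rot: [3.094, 0.532, -0.014]
ft_force: [-11.4, -7.4, 5.7]
finger_gap: 0.0179
TCP in mount mm -43.55 -49.55 F mount -13.22 -3.15
t 33.45 pos [ 0.5478 -0.0078  0.0897] yaw 0.341 j1,j6 [0.34 1.57] gap 0.0179 shift [-17.3   0.4  -0.2] norm 17.3 turn 0.002 F [-11.4  -7.4   5.7]
time: 33.95
eef_pos: [0.5111, 0.085, 0.0911]
ee_rot: [-3.094, -0.538, -0.003]
ft_force: [0.5, -0.6, -1.7]
finger_gap: 0.0174
time: 34.45
eef_pos: [0.5138, 0.0825, 0.0895]
ee_rot: [3.095, 0.528, -0.01]
ft_force: [-11.9, -1.4, 4.8]
finger_gap: 0.0179
time: 34.95
eef_pos: [0.5157, 0.0832, 0.0892]
ee_rot: [3.095, 0.527, -0.013]
ft_force: [-13.1, 0.7, 4.7]
finger_gap: 0.0176
TCP in mount mm -43.57 46.99 F mount -12.15 5.03
t 34.95 pos [0.5157 0.0832 0.0892] yaw 0.338 j1,j6 [0.53 1.38] gap 0.0176 shift [-15.2  -3.   -0.7] norm 15.5 turn -0.001 F [-13.1   0.7   4.7]
```

```bash
python3 -m crank '[[14,[-25,0,0],0],[14,[-25,0,-20],0],[14,[-20,20,-40],0],[14,[0,30,-40],0],[14,[0,5,-40],0]]' 60
python3 -m crank '[[14,[0,0,0],0],[14,[0,0,0],0],[14,[0,0,0],0],[14,[0,0,0],0],[14,[0,0,0],0]]' 60
python3 - <<'E'
from h import *
mt(-58.8,50,.09)
c=cap("wrist"); cv2.imwrite("pics/w11.png",c["color"][:,:,::-1]);np.save("c2w11.npy",c["c2w"])
v=cv2.resize(c["color"][0:160,215:425,::-1],None,fx=3.75,fy=3.75,interpolation=cv2.INTER_CUBIC); cv2.imwrite("pics/z11.png",v)
to(.4491,-.2673,.0566,.406)
E
```

```text
time: 35.45
eef_pos: [0.4723, 0.0081, 0.2324]
ee_rot: [3.096, 0.529, 0.001]
ft_force: [1.2, -0.0, -2.4]
finger_gap: 0.0178
time: 35.95
eef_pos: [0.4717, 0.0106, 0.2294]
ee_rot: [3.096, 0.532, -0.003]
ft_force: [0.5, 0.4, -1.6]
finger_gap: 0.0179
TCP in mount mm -109.2 -6.85 F mount 0.58 0.23
t 35.95 pos [0.4717 0.0106 0.2294] yaw 0.341 j1,j6 [0.44 1.47] gap 0.0179 shift [ 50.8 -56.8 139.3] norm 158.8 turn 0.002 F [ 0.5  0.4 -1.6]
t 36.0 pos [0.4718 0.0107 0.2296] yaw 0.341 j1,j6 [0.44 1.47] gap 0.0175 shift [-114.   254.4  173.3] norm 328.2 turn -0.065 F [ 0.1 -0.5 -2.5]
```

View pics/w11.png

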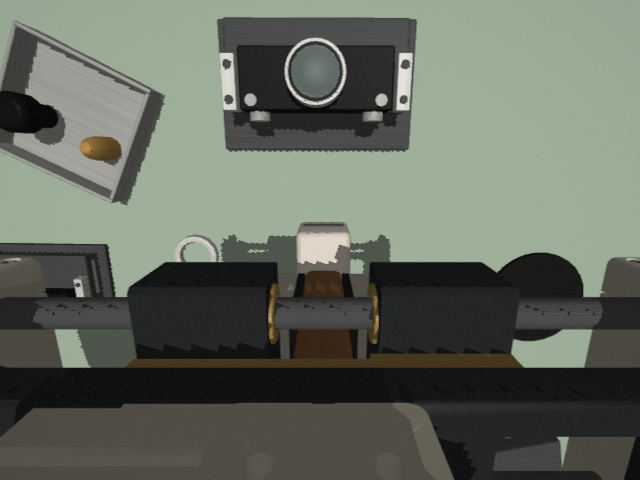

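View pics/z11.png

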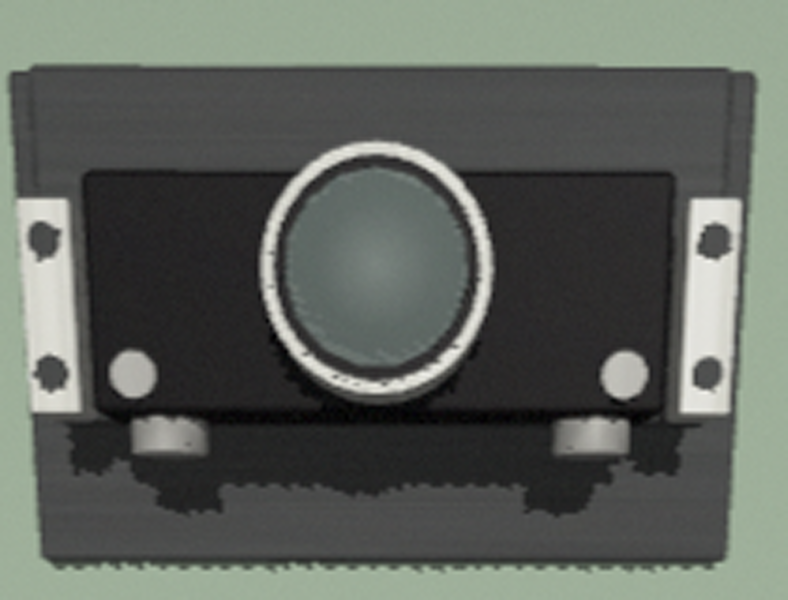

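Run:
```python
from h import *
c=cap("wrist"); c["c2w"]=np.load("c2w11.npy")
g=lambda u,v:((u+.5)/3.75-.5+215,(v+.5)/3.75-.5)
px=[g(*p) for p in [(18,198),(68,198),(33,412),(81,412),(690,199),(741,199),(681,413),(730,413)]]
mod=[(.04,.082),(.04,.07),(-.006,.082),(-.006,.07),(.04,-.07),(.04,-.082),(-.006,-.07),(-.006,-.082)]
m,e,P=mfit(c,px,mod,.056); print(m.round(4),e)
P=np.array([at_z(c,g(*p),.066)[:2] for p in [(86,172),(672,174),(664,408),(98,408)]])
Rm=np.array([[np.cos(m[2]),np.sin(m[2])],[-np.sin(m[2]),np.cos(m[2])]])
print(((P-m[:2])@Rm.T*1000).round(1).tolist())
pd=[.4624,-.2567]
mp=np.array([.4496,-.2655]);print("mallet-pad",np.linalg.norm(mp-pd))
to(.4591,-.2603,.10,.406)
```

```text
[0.5729 0.0534 0.3399] 0.0006644910626323886
[[42.2, 63.5], [41.9, -63.6], [-5.7, -64.3], [-5.8, 63.8]]
mallet-pad 0.015533190271158077
t 36.05 pos [0.4719 0.0107 0.2298] yaw 0.341 j1,j6 [0.44 1.47] gap 0.0181 shift [-102.4  251.1  130. ] norm 300.8 turn -0.065 F [ 0.8  0.5 -2.3]
```

```bash
python3 -m crank '[[14,[-19,46,0],0],[14,[-19,46,0],0],[14,[-19,46,0],0],[14,[-19,46,10],0],[14,[-19,46,15],0]]' 60
python3 -m crank '[[14,[0,10,15],-0.065],[14,[0,0,20],0],[14,[0,0,15],0],[14,[0,0,0],0],[14,[0,0,0],0]]' 60
python3 - <<'E'
from h import *
to(.4615,-.257,.0566,.406)
E
```

```text
time: 36.55
eef_pos: [0.4598, -0.2372, 0.2067]
ee_rot: [3.095, 0.533, 0.003]
ft_force: [1.7, 0.8, -1.3]
finger_gap: 0.0176
time: 37.05
eef_pos: [0.463, -0.2447, 0.1563]
ee_rot: [3.077, 0.633, -0.001]
ft_force: [0.9, 0.1, -1.9]
finger_gap: 0.0178
t 37.05 pos [ 0.463  -0.2447  0.1563] yaw 0.406 j1,j6 [-0.11  2.09] gap 0.0178 shift [-6.1 10.8 99.7] norm 100.5 turn -0.0 F [ 0.9  0.1 -1.9]
```

```bash
python3 -m crank '[[14,[-6,11,20],0],[14,[0,0,30],0],[14,[0,0,25],0],[14,[0,0,10],0],[14,[0,0,0],0]]' 60
python3 - <<'E'
from h import *
to(.4615,-.257,.0566,.406)
c=cap("wrist"); cv2.imwrite("pics/w12.png",c["color"][:,:,::-1])
E
```

```text
time: 37.55
eef_pos: [0.4616, -0.257, 0.071]
ee_rot: [-3.077, -0.633, 0.002]
ft_force: [0.4, 0.3, -2.2]
finger_gap: 0.0178
t 37.55 pos [ 0.4616 -0.257   0.071 ] yaw 0.406 j1,j6 [-0.14  2.11] gap 0.0178 shift [-0.1  0.  14.4] norm 14.4 turn -0.0 F [ 0.4  0.3 -2.2]
```

View pics/w12.png

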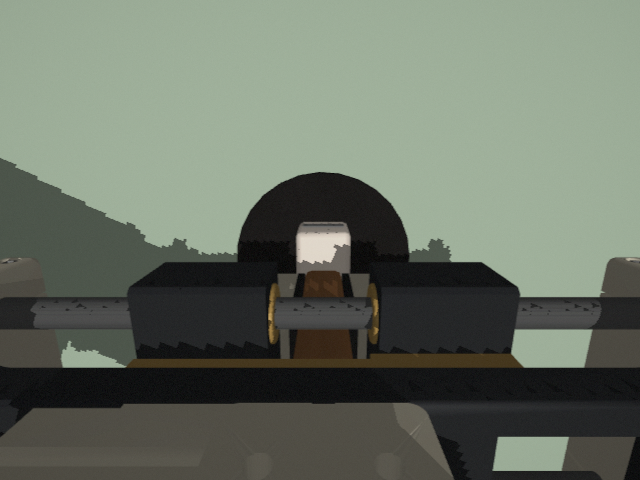

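```bash
python3 -m crank '[[14,[0,0,6],0],[14,[0,0,4],0],[14,[0,0,1],0],[14,[0,0,0],0],[14,[0,0,0],0]]' 60
python3 -m crank '[[14,[0,0,1],0],[14,[0,0,1],0],[14,[0,0,0.5],0],[14,[0,0,0],0],[14,[0,0,0],0]]' 60
```

```text
time: 38.1
eef_pos: [0.4618, -0.2572, 0.0606]
ee_rot: [3.077, 0.632, 0.001]
ft_force: [-0.1, 0.0, -2.2]
finger_gap: 0.0178
time: 38.6
eef_pos: [0.4616, -0.2572, 0.0578]
ee_rot: [-3.077, -0.632, 0.0]
ft_force: [0.1, 0.6, -2.6]
finger_gap: 0.0178
```

```bash
python3 -m crank '[[14,[0,0,0.6],0],[14,[0,0,0.6],0],[14,[0,0,0.5],0],[14,[0,0,0],0],[14,[0,0,0],0]]' 60
```

```text
time: 39.1
eef_pos: [0.4617, -0.2572, 0.0566]
ee_rot: [3.077, 0.632, 0.0]
ft_force: [-1.9, 1.6, 4.8]
finger_gap: 0.0175
```

Contact with the pad at the same height as at the grasp. Releasing slowly.

```bash
python3 -m crank '[[20,[0,0,0],0],[20,[0,0,0],0],[24,[0,0,0],0],[30,[0,0,0],0],[40,[0,0,0],0]]' 20
python3 -m crank '[[50,[0,0,0],0],[60,[0,0,0],0],[70,[0,0,0],0],[80,[0,0,0],0],[87,[0,0,0],0]]'
python3 -m crank '[[87,[0,0,0],0],[87,[0,0,0],0],[87,[0,0,0],0],[87,[0,0,0],0],[87,[0,0,0],0]]'
python3 - <<'E'
from h import *
to(.4615,-.257,.0566,.406)
c=cap("wrist"); cv2.imwrite("pics/w13.png",c["color"][:,:,::-1])
E
```

```text
time: 39.6
eef_pos: [0.4617, -0.2572, 0.056]
ee_rot: [3.077, 0.632, -0.0]
ft_force: [0.7, 0.4, -0.3]
finger_gap: 0.0333
time: 40.1
eef_pos: [0.4617, -0.2572, 0.0561]
ee_rot: [3.077, 0.632, 0.0]
ft_force: [-0.3, -0.8, 0.4]
finger_gap: 0.0725
time: 40.6
eef_pos: [0.4616, -0.2572, 0.0561]
ee_rot: [3.077, 0.632, -0.0]
ft_force: [-0.7, -0.1, -0.6]
finger_gap: 0.087
t 40.6 pos [ 0.4616 -0.2572  0.0561] yaw 0.405 j1,j6 [-0.14  2.11] gap 0.087 shift [-0.1 -0.2 -0.5] norm 0.6 turn -0.001 F [-0.7 -0.1 -0.6]
```

View pics/w13.png

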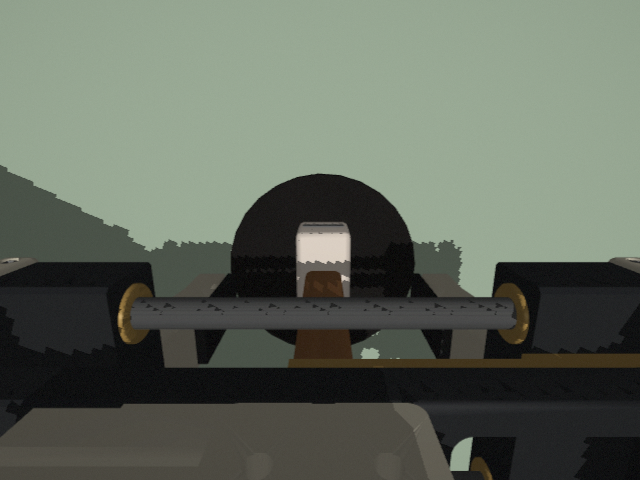

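The mallet stands free between the open fingers. I'll raise straight up, then back off to look at it.

```bash
python3 -m crank '[[87,[0,0,-20],0],[87,[0,0,-40],0],[87,[0,0,-45],0],[87,[0,0,-45],0],[87,[0,0,-40],0]]'
python3 -m crank '[[87,[-20,0,0],0],[87,[-20,0,0],0],[87,[-15,0,0],0],[87,[0,0,0],0],[87,[0,0,0],0]]'
python3 - <<'E'
from h import *
to(.4615,-.257,.0566,.406)
c=cap("wrist"); cv2.imwrite("pics/w14.png",c["color"][:,:,::-1])
d=nets.cut_out("wrist","mallet")
if d: print(d[0]["score"],fit(c,d[0]["mask"].astype(float),MAL,.006,(.4615,-.257,.4)))
for k in("pad","mallet"):
  for d in nets.place_of("wrist",k)[:1]: print(k,d["score"],at_z(c,d["pixel"],0 if k=="pad" else .006))
t=cap("top"); cv2.imwrite("pics/top2.png",t["color"][:,:,::-1])
E
```

```text
time: 41.15
eef_pos: [0.4615, -0.2572, 0.2486]
ee_rot: [3.077, 0.632, 0.002]
ft_force: [0.9, 1.0, 0.4]
finger_gap: 0.0867
time: 41.65
eef_pos: [0.4103, -0.2791, 0.2453]
ee_rot: [-3.077, -0.63, 0.002]
ft_force: [0.0, -0.6, -0.4]
finger_gap: 0.0871
t 41.65 pos [ 0.4103 -0.2791  0.2453] yaw 0.404 j1,j6 [-0.2   2.18] gap 0.0871 shift [ 56.    0.  188.6] norm 196.8 turn -0.002 F [ 0.  -0.6 -0.4]
0.73 (array([ 0.4630453 , -0.25680415,  0.42338931]), np.float64(0.04880583812472357))
pad 0.88 [ 0.46187869 -0.25820045  0.        ]
mallet 0.67 [ 0.46361937 -0.25659077  0.006     ]
```

View pics/w14.png

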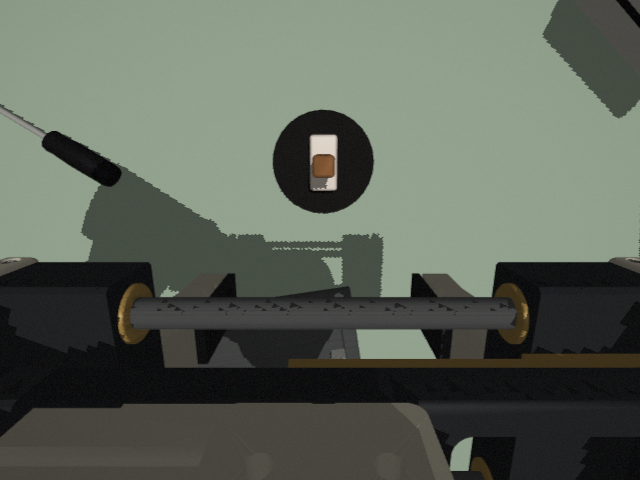

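View pics/top2.png

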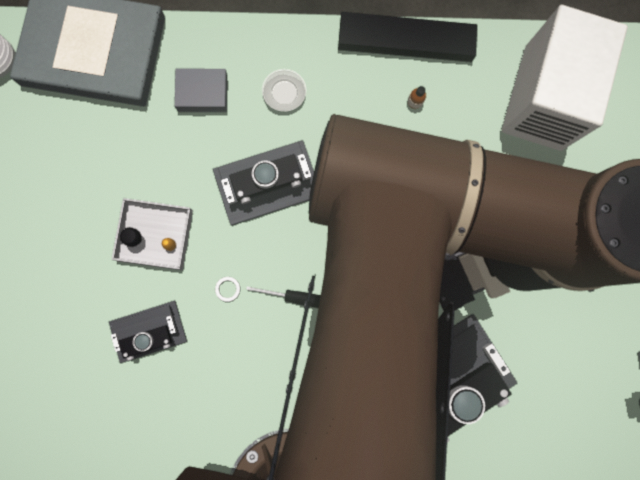

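Mallet upright at the pad's middle (pixel ~(323,162), about 2 mm off centre). The cell stands at or past both rail ends, bystanders are unmoved, and the arm is clear. Handing in.

```bash
python3 -c "
from station import ticket
print(ticket.close_job())"
```

```text
the job is handed in; nothing more can be done
None
```

I gripped the mallet by its handle and pushed the left and right studs of the middle-sized mount's cell in turn, about 4–5 mm per push. Then I stood the mallet back on its pad and handed the job in at about 42 s; it gives no verdict.

**Force:** pushing force was about 12–14 N (up to about 15 N with the sideways part), read at the end of each half-second move. The cell never bound, and only the mallet head touched it.

**Cell position:** the wrist picture puts the cell's front edge at x ≈ 42 mm on both sides, past the rails' ends at 40 mm. By arm position, both studs stand at about -15 mm (needs above -19 mm), which would put the edge at about 43 mm. So the margin is 2–4 mm over the rails' ends, with about 2 mm of calibration uncertainty.

**Mallet:** it stands upright about 2 mm from the pad's middle.

**Robot:** it is clear of everything, with the fingers open.

**Bystanders:** they look unmoved. The arm hid part of the screwdriver in the last top picture, but its handle shows in the last wrist picture.

**Other checks:**
- **First grip:** I lifted before the fingers had closed. The mallet stayed put, and I lowered and gripped again.
- **Pictures:** the cell's front and rear edges in the final picture disagree by about 2 mm on the cell's depth.

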